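# Clamp a glass tile on a T-track board with a quarter-turn stop

### The job

The opal glass tile has to be held fast on the clamping board before it is scored. Take the quarter-turn stop that stands beside the board, drop its T-head into the track in front of the tile, slide it to push the tile gently home against the fence so that nothing has play, and lock it there: press the knob down and turn it a quarter turn, so that the head grips under the track's lips when you let go. Glass and track must never be pressed hard, and leave the other things on the table where they are.

Things in the scene. Friction and masses are not known exactly. Their poses are not given: they have to be found in the camera images.
- board: Fixed plywood clamping board, 260 (x) x 120 (y) x 26 mm; origin at the centre of its underside, on the table, z up. A flush aluminium T-track runs along x through its middle, x = -115 to +115 mm, closed at both ends. A fence stands across its +x end, which points away from the robot.
- slot (a point): Middle of the track's slot, level with the board's top; axes as the board's. Slot 17 mm wide (y = -8.5 to +8.5 mm) between two aluminium lips 5 mm thick, their upper edges bevelled 2.5 x 2.5 mm at 45 degrees; below them the channel is 38 mm wide, its floor 18 mm under the board's top.
- fence: Adjustable fence across the track at the board's +x end; its two clamp screws stand at x = 118 mm in the board's frame, origin at the board's middle, level with its top. They hold a slotted aluminium bar 26 x 116 x 12 mm, which counts as part of the fence: its flat face towards the tile, square to the track, is set anew each time, between x = 98 and 110 mm. It does not give.
- tile: Loose opal white glass slab, hand cut: about 60 mm (x, along the track; up to 2 mm more or less) x 80 mm (y) x 8 mm, 0.09 to 0.16 kg; origin at the centre of its underside. Lies flat on the board over the track, 4 to 30 mm short of the fence bar, up to 3 degrees askew; pushed at the middle of its -x edge it slides and straightens at the fence. Fragile: push at most 20 N.
- stop: Quarter-turn stop, 0.21 kg, loose, standing upright on its T-head beside the board (-y side). Body = its shoe, a flat steel block 50 (x) x 40 (y) x 8 mm, same either way round; origin at the centre of the shoe's underside (8 mm above the table at the start). Under each end a 13 mm wide keel, 4 mm deep, fits the slot. Never press it on the board with over 25 N.
- head (a point): Middle of the T-head's top face, 2 mm below the shoe's underside at press 0. Steel head 30 (its x) x 14 x 6 mm, on a stem through the shoe from the knob. Shoe flat on the board, head along the slot: the head is still between the lips and cannot turn; pressed more than 3 mm (4 to 6 is good) it is below them and turns free.
- knob (a point): Middle of the black knob, an upright bar 38 mm long (its x), 14 mm thick, 24 mm tall with rounded ends; on its axis, 34 mm above the shoe's underside at press 0 (the bar spans 20 to 44 mm, on an 18 mm round collar). The bar is parallel to the T-head; at turn 0 both lie along the shoe's x.
- stop_press (a joint): How far knob and head are pressed down through the shoe against its spring, m: 0 out, 0.007 fully pressed. 5 N to start, 1 N more each mm: 8 N at 3 mm, 12 N at 7 mm. Let go, it springs back until the head meets the lips: about 0.003 when locked.
- stop_turn (a joint): Turn of knob and head in the shoe, rad: 0 along the shoe, grows clockwise seen from above, end stop at 1.62 (a quarter turn: bar and head across the track). Stays where left (0.03 N m of friction).
- foil_roll_copper: Bystander: copper foil roll, flat ring 61 mm across, 7 mm high, lying right of the board, nearer the robot than the stop.
- glass_cutter: Bystander: glass cutter, a 154 mm long, 11 mm thick pen-like tool lying left of the board.
- pencil: Bystander: pencil, 148 mm long, 7 mm thick, lying in front of the board (on the robot's side).
- solder_spool: Bystander: solder spool standing 40 mm high, 62 x 92 mm with its loose wire end, behind the board on the right.
Things that resemble listed ones, but are neither listed nor needed, are in the scene too. Leave any purple look-alike of the stop alone.

How it is judged:
On the way, in this order (a step that is already met when the one before it is completed fails the run):
1. the stop's T-head is down in the slot, its shoe flat on the board, the knob not yet turned (z of stop in the frame of board between 0.0245 and 0.0283 m and y of stop in the frame of board between -0.004 and 0.004 m and angle between the x axis of stop and the x axis of board, either way round below 0.12 rad and value of joint stop_turn below 0.35 rad), for 0.1 s.
2. the tile is pushed home: it bears on the fence bar, with the stop in the track (z of stop in the frame of board between 0.0245 and 0.0283 m and y of stop in the frame of board between -0.004 and 0.004 m and angle between the x axis of stop and the x axis of board, either way round below 0.12 rad and contact force between tile and fence above 0.2 N), for 0.05 s.
At the end, for the whole second after the job is handed in: Shoe flat on the board, knob turned 1.35 rad or more, head caught under the lips (press 2 mm or more); tile flat, square within 0.05 rad, within 20 mm of the track's middle, at the fence where the shoe pushed it, the shoe no more than 1.2 mm off it; at rest (z of stop in the frame of board between 0.0245 and 0.0283 m and y of stop in the frame of board between -0.004 and 0.004 m and angle between the x axis of stop and the x axis of board, either way round below 0.12 rad and value of joint stop_turn above 1.35 rad and value of joint stop_press above 0.002 m and x of stop in the frame of tile between -0.0569 and -0.0545 m and x of tile in the frame of board between 0.066 and 0.0805 m and y of tile in the frame of board between -0.02 and 0.02 m and z of tile in the frame of board between 0.0245 and 0.0275 m and angle between the x axis of tile and the x axis of board, either way round below 0.05 rad and linear speed of each of stop, tile below 0.01 m/s); the robot touches nothing.
It fails at once if the glass is pushed against the fence with more than 20 N (contact force between tile and fence above 20 N).
It fails at once if the stop is pressed on the board with more than 25 N before it is locked (45 N with the spring's own pull after) ((contact force between stop and board above 25 N and value of joint stop_turn below 1.3 rad) or contact force between stop and board above 45 N).
It fails at once if a bystander is moved more than 20 mm (distance of any of foil_roll_copper, glass_cutter, pencil, solder_spool from where it was at the start of the episode above 0.02 m).
It also fails if it takes over 61 s, if anything falls off the work surface, if the arm or the gripper's body presses on something with over 40 N, if the wrist force passes 120 N, or if a joint passes its speed limit or range.

### The arm

A 6-joint arm with a two-finger parallel gripper is mounted at the origin on a cart in front of the work surface, level with it; the furniture and walls round the work are solid. World frame = base frame: x ahead of the robot, y to its left, z up, the work surface at z = 0. Lengths are in m, angles in rad, forces in N, time in s.
With the tool pointing down it reaches from about 0.35 to 0.775 m from the base axis. Payload 5.5 kg.
Tool frame: the origin (TCP) lies between the finger pads; the fingertips stand 19 mm ahead of it and the grasp point (between the pads) is the TCP; z points along the fingers, y is the direction in which the jaws open and shut (so a half turn about z gives the same grasp; the last joint's range is limited). The gripper opens to 85 mm and grips with 20 to 120 N. Pads are 22 mm wide; open, the fingers measure 114 mm over their backs; the gripper's body (76 mm by 85 mm) begins 54 mm behind the grasp point. The pads swing forward as they close: fully open they stand 13 mm farther back than shut.
Start: joints at [0.971, 0.313, 0.046, 1.304, 0, 1.431], TCP at [0.255, 0.515, 0.213] pointing down, gripper open.
Joint ranges: [-2.76, 2.76], [-0.86, 1.69], [-1.03, 1.26], [-2.2, 2.34], [-1.47, 1.5], [-3.14, 3.14]. Speed limits (rad/s): [2.57, 2.57, 3.14, 3.14, 3.14, 3.14].

### API

Orientations are given as a unit quaternion [w, x, y, z].
In Python, from workcell import get_state, cams, workorder gives the robot as it stands.
- The arm moves only by the tool play_rows, never from a script. Its argument "series" is text: rows parted by semicolons, each of 7 numbers parted by spaces: the opening in per cent of the stroke, from 0 (shut) to 100 (fully open), then the shift along the tool's x, y, z in cm, then the turn, a rotation vector about the tool's x, y, z in degrees. A call has 1 to 12 rows; each row shifts and turns the commanded pose from where the row before left it, along the tool's axes as they then stand; what a row does not reach is not made up. A row lasts 1/8 s, in which the tool goes at most 62.5 mm and 10.7 degrees, less where a joint would pass 70% of its speed; a pose out of reach is approached as far as the arm can. A call with a gripper value outside its range is refused whole. The fingers move at their own pace and stop on an object; "newtons" is the grip in N (left out, the last holds). Time passes only in rows, so rows that do not move let the fingers close. It gives the time, the measured TCP pose, the force and the opening at its end, in the units of the state.
- get_state(): the state, without advancing time (a new reading comes with each control period).
- cams.read_camera(name): name is "scene" or "top"; returns the picture (400x640x3 uint8, red, green, blue); there is no depth.
- cams.get_calibration(name): a dict with "fx", "fy", "cx", "cy" (pixels), "rvec" (rotation vector, rad) and "tvec" (3), from world to camera coordinates, as OpenCV has them. Camera axes: x right, y down, z forward; pixel columns grow to the right and rows downward; lengths in m; the calibration is good to about 2 mm. A picture is of the moment at which its call begins. get_calibration takes no time and is no camera call.
- workorder.hand_in(): hands the job in, once; it reports no verdict.
The state is a dict: "clock": time; "joint_pos": joint angles; "qvel": joint speeds; "tau": joint torques, N m; "tcp_pos": TCP position; "orientation": TCP orientation; "wrist_force": force on the tool from outside, world axes, zero at the start; "ft_torque": the same for the moment, N m; "finger_gap": finger opening in m.
Only numpy, scipy, OpenCV 4.12 (cv2) and the standard library are available. Lean on these libraries where they do the work, as an engineer would, in place of code of your own. Each camera call takes 0.05 s, during which the arm holds its last target.

## Working session

There is one attempt and no reset: what is moved stays moved. The work goes in short steps, Python scripts to look and compute and a tool call to move; the robot and the scene stay as the last step left them, time stands still between calls to the robot, and variables do not carry over. Pictures are saved under pics/ and viewed, and the job is handed in when it is done.

Besides the shell and the picture viewer there is one more tool, called after "Call:" by a JSON object that holds its "name" and its "arguments". play_rows: Moves the arm, as the interface text tells. Its arguments: {"type":"object","properties":{"series":{"type":"string"},"newtons":{"type":"number"}},"required":["series"]}

```bash
mkdir -p pics; ls
python3 - <<'E'
from workcell import get_state, cams
import cv2
print(get_state())
for n in("scene","top"):
    im=cams.read_camera(n); cv2.imwrite(f"pics/{n}0.png",im[:,:,::-1]); print(cams.get_calibration(n))
E
```

```text
pics
{'clock': 0.0, 'joint_pos': array([ 9.71417085e-01,  3.14037476e-01,  4.50091052e-02,  1.30360630e+00,
       -1.00407597e-05,  1.43120880e+00]), 'qvel': array([-2.79188606e-05, -1.72609002e-04, -1.53487856e-03, -5.15268997e-06,
        9.13607600e-05,  1.03645726e-03]), 'tau': array([-2.52114049e-03, -4.80631399e+01,  2.98531365e+01,  1.95416354e-02,
       -2.95587870e-04, -1.23830213e-05]), 'tcp_pos': array([0.2548648 , 0.51483715, 0.21250013]), 'orientation': array([-3.27262040e-04,  2.27876021e-01,  9.73689722e-01, -8.58952788e-04]), 'wrist_force': array([ 0.16116965, -0.26258441,  0.75311106]), 'ft_torque': array([-0.00169886, -0.04505449,  0.01200296]), 'finger_gap': 0.08519214812057041}
{'fx': 374.2233980876611, 'fy': 374.2233980876611, 'cx': 318.4004305934018, 'cy': 198.66197357133188, 'rvec': array([ 1.77282646, -1.09244382,  0.67314311]), 'tvec': array([-0.30721825,  0.26839424,  0.44234098])}
{'fx': 445.5882028014287, 'fy': 445.5882028014287, 'cx': 310.8605324813261, 'cy': 204.97879601849468, 'rvec': array([ 2.22386452, -2.21319862,  0.0892843 ]), 'tvec': array([-0.0614561 ,  0.58257635,  0.88395252])}
```

View pics/scene0.png

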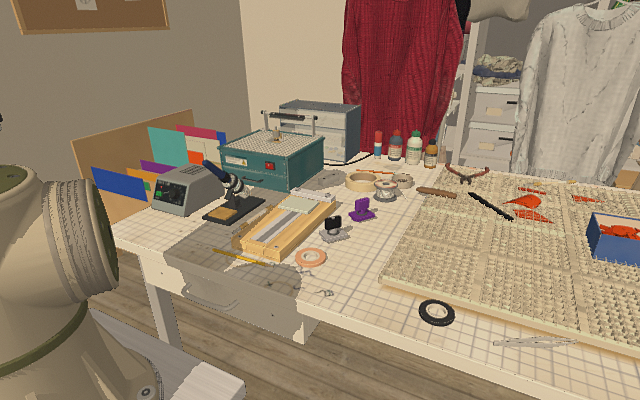

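View pics/top0.png

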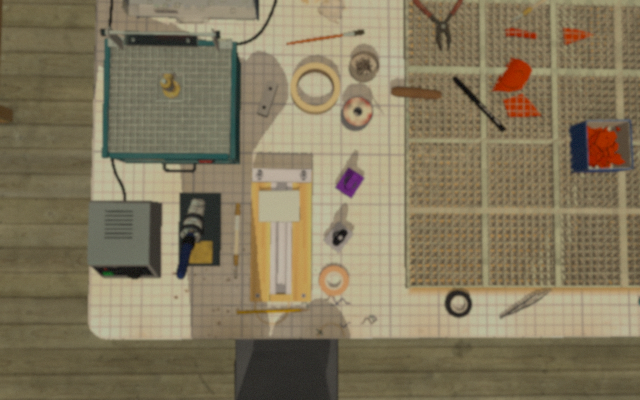

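```bash
cat > h.py <<'E'
import numpy as np, cv2
from workcell import get_state, cams
C={n:cams.get_calibration(n) for n in("scene","top")}
def K(n):
    c=C[n]; return np.array([[c["fx"],0,c["cx"]],[0,c["fy"],c["cy"]],[0,0,1.]])
def proj(n,P):
    return cv2.projectPoints(np.atleast_2d(np.array(P,float)),C[n]["rvec"],C[n]["tvec"],K(n),None)[0][:,0]
def back(n,uv,z):
    R=cv2.Rodrigues(C[n]["rvec"])[0]; t=C[n]["tvec"]; c=-R.T@t
    o=[]
    for u,v in np.atleast_2d(uv):
        d=R.T@np.linalg.inv(K(n))@[u,v,1.]; o.append(c+d*(z-c[2])/d[2])
    return np.array(o)
def crop(n,im,x0,y0,w,h,s,name):
    cv2.imwrite("pics/"+name,cv2.resize(im[y0:y0+h,x0:x0+w,::-1],None,fx=s,fy=s,interpolation=cv2.INTER_CUBIC))
E
python3 - <<'E'
from h import *
t=cv2.imread("pics/top0.png")[:,:,::-1]; s=cv2.imread("pics/scene0.png")[:,:,::-1]
crop("top",t,235,145,130,100,6,"t1.png"); crop("top",t,235,215,130,100,6,"t2.png")
crop("scene",s,230,180,150,90,5,"s1.png")
print([ -cv2.Rodrigues(C[n]["rvec"])[0].T@C[n]["tvec"] for n in C])
E
```

```text
[array([-0.10953474, -0.40824572,  0.42827753]), array([ 0.54489716, -0.02445796,  0.90941355])]
```

View pics/t1.png

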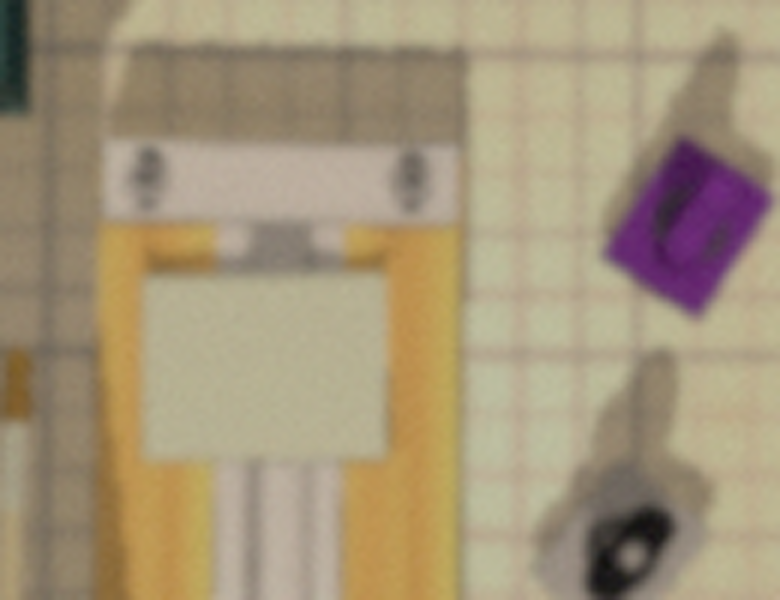

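View pics/t2.png

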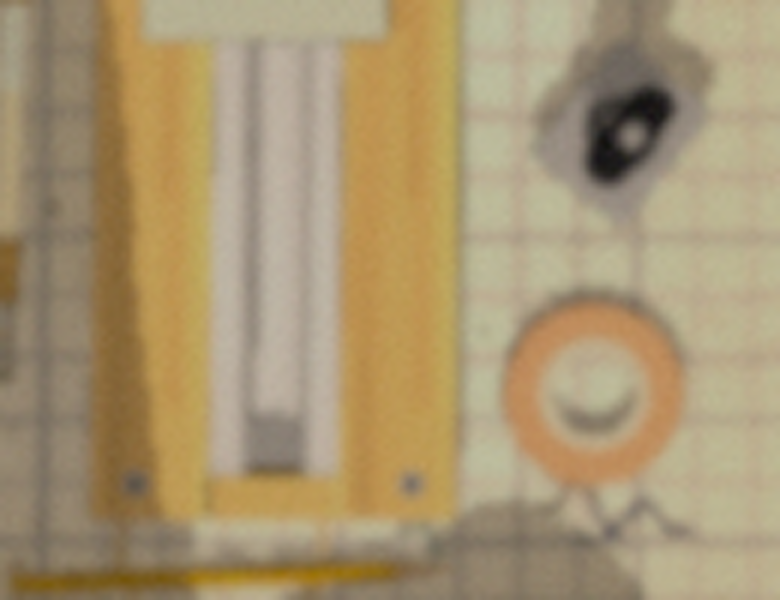

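View pics/s1.png

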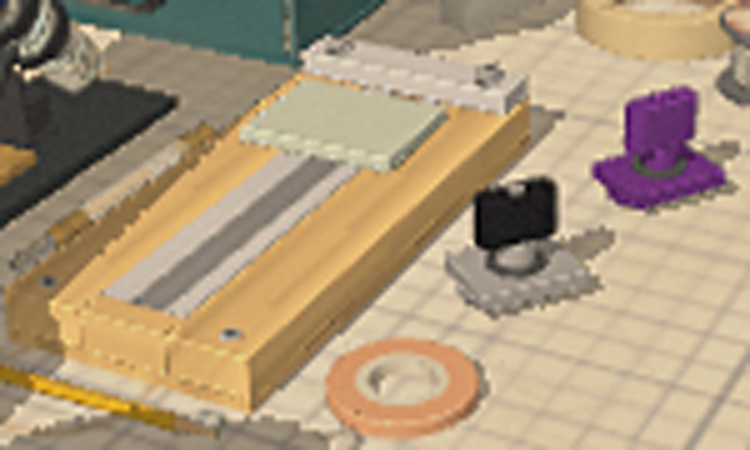

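Run:
```python
from h import *
t=cv2.imread("pics/top0.png")[:,:,::-1].astype(float)
sat=t[:,:,0]-t[:,:,2]
for r0 in (228,245,262,278):
    p=sat[r0:r0+8,245:320].mean(0); g=t[r0:r0+8,245:320].mean((0,2))
    print(r0,"sat",dict(zip(range(245,320),p.astype(int))))
# half-level crossings
def cross(p,lo,hi,lev):
    out=[]
    for i in range(lo,hi-1):
        if (p[i]-lev)*(p[i+1]-lev)<0: out.append(i+(lev-p[i])/(p[i+1]-p[i]))
    return out
for r0 in range(224,288,8):
    p=cv2.GaussianBlur(sat[r0:r0+8],(3,3),0).mean(0)
    c=cross(p,262,305,60); print(r0+3.5,np.round(c,2), [np.round(back("top",[(x,r0+3.5)],.026)[0,:2],4) for x in c])
```

```text
228 sat {245: np.int64(37), 246: np.int64(38), 247: np.int64(38), 248: np.int64(38), 249: np.int64(40), 250: np.int64(49), 251: np.int64(67), 252: np.int64(79), 253: np.int64(82), 254: np.int64(88), 255: np.int64(97), 256: np.int64(105), 257: np.int64(107), 258: np.int64(106), 259: np.int64(106), 260: np.int64(106), 261: np.int64(107), 262: np.int64(109), 263: np.int64(109), 264: np.int64(108), 265: np.int64(106), 266: np.int64(102), 267: np.int64(99), 268: np.int64(95), 269: np.int64(83), 270: np.int64(57), 271: np.int64(35), 272: np.int64(29), 273: np.int64(28), 274: np.int64(27), 275: np.int64(27), 276: np.int64(25), 277: np.int64(23), 278: np.int64(25), 279: np.int64(27), 280: np.int64(27), 281: np.int64(27), 282: np.int64(28), 283: np.int64(28), 284: np.int64(28), 285: np.int64(26), 286: np.int64(26), 287: np.int64(26), 288: np.int64(27), 289: np.int64(27), 290: np.int64(31), 291: np.int64(45), 292: np.int64(73), 293: np.int64(97), 294: np.int64(106), 295: np.int64(107), 296: np.int64(110), 297: np.int64(109), 298: np.int64(109), 299: np.int64(107), 300: np.int64(106), 301: np.i
[... 4631 characters left out ...]
(34), 315: np.int64(34), 316: np.int64(34), 317: np.int64(36), 318: np.int64(48), 319: np.int64(71)}
227.5 [270.   291.51] [array([0.5374, 0.0224]), array([ 0.5375, -0.02  ])]
235.5 [269.91 291.46] [array([0.5216, 0.0224]), array([ 0.5217, -0.02  ])]
243.5 [269.82 291.43] [array([0.5059, 0.0225]), array([ 0.506 , -0.0201])]
251.5 [269.67 291.32] [array([0.4901, 0.0227]), array([ 0.4902, -0.0199])]
259.5 [269.66 291.17] [array([0.4744, 0.0226]), array([ 0.4745, -0.0197])]
267.5 [269.67 291.09] [array([0.4588, 0.0224]), array([ 0.4588, -0.0197])]
275.5 [269.59 291.05] [array([0.4431, 0.0224]), array([ 0.4431, -0.0197])]
283.5 [269.59 290.87] [array([0.4275, 0.0223]), array([ 0.4275, -0.0194])]
```

```bash
cat > fit.py <<'E'
from h import *
from scipy.optimize import minimize
def barpts(x,y,yaw,z0,z1):
    P=[]
    for s in(-1,1):
        for a in np.linspace(-np.pi/2,np.pi/2,9):
            P.append((s*(12+7*np.cos(a)),7*np.sin(a)))
    P=np.array(P); c,sn=np.cos(yaw),np.sin(yaw)
    X=x+c*P[:,0]-sn*P[:,1]; Y=y+sn*P[:,0]+c*P[:,1]
    return np.array([[a,b,z] for z in(z0,z1) for a,b in zip(X,Y)])
def mask(n,P,shape,S=4,off=(0,0)):
    h=cv2.convexHull(((proj(n,P)-off+.5)*S*16-8).astype(np.int32))
    m=np.zeros((shape[0]*S,shape[1]*S),np.float32); cv2.fillConvexPoly(m,h,1,shift=4)
    return cv2.resize(m,(shape[1],shape[0]),interpolation=cv2.INTER_AREA)
def bar_mm(v,z0,z1):
    P=barpts(0,0,v[2],0,0)[:18]; P=P/1000.+[v[0],v[1],0]
    return np.vstack([P+[0,0,z0],P+[0,0,z1]])
E
python3 - <<'E'
from fit import *
ims={"top":cv2.imread("pics/top0.png"),"scene":cv2.imread("pics/scene0.png")}
win={"top":(322,222,36,32),"scene":(318,208,32,32)}
obs={}
for n in ims:
    x,y,w,h=win[n]; g=ims[n][y:y+h,x:x+w].max(2).astype(float)
    o=np.clip((115-g)/90,0,1); obs[n]=o
    big=cv2.resize(np.hstack([g/255,o]),None,fx=10,fy=10,interpolation=cv2.INTER_NEAREST); cv2.imwrite(f"pics/m_{n}.png",big*255)
def cost(v,names):
    c=0
    for n in names:
        x,y,w,h=win[n]; m=cv2.GaussianBlur(mask(n,bar_mm(v,.028,.052),(h,w),8,(x,y)),(3,3),.7); c+=((m-obs[n])**2).sum()/obs[n].sum()
    return c
b=back("top",[(339.9,237.4)],.052)[0]; print(b)
for names in (["top"],["scene"],["top","scene"]):
    r=min((minimize(cost,[b[0],b[1],yaw],args=(names,),method="Nelder-Mead",options=dict(initial_simplex=[[b[0]+i,b[1]+j,yaw+k] for i,j,k in((0,0,0),(.004,0,0),(0,.004,0),(0,0,.3))])) for yaw in(-.3,-.7,-1.1,.5)),key=lambda r:r.fun)
    print(names,r.x,r.fun)
# edges: board near end, fence face, tile near/far edges
t=ims["top"].astype(float)
p=t[200:310,259:268].mean(1); print("board col259-268"); 
for i in range(290,306): print(i,t[i,262:268].mean(0).astype(int),end=' ')
print("\ntile")
for i in range(178,228): print(i,t[i,263:269].mean(0).astype(int),t[i,292:298].mean(0).astype(int),end=';')
E
```

```text
[ 0.51903947 -0.11341135  0.052     ]
['top'] [ 0.5205916  -0.11273892 -0.63286737] 0.2486534913181132
['scene'] [ 0.52132567 -0.11195739 -0.54913299] 0.14105210321884
['top', 'scene'] [ 0.52048468 -0.11247909 -0.60172265] 0.3990254938182356
board col259-268
290 [ 84 154 188] 291 [ 84 154 188] 292 [ 86 155 189] 293 [ 85 154 188] 294 [ 86 155 189] 295 [ 84 154 188] 296 [ 85 154 188] 297 [ 86 155 189] 298 [ 84 152 186] 299 [ 83 151 185] 300 [ 86 149 181] 301 [ 97 145 171] 302 [105 139 158] 303 [108 133 147] 304 [106 126 139] 305 [104 122 135] 
tile
178 [156 171 184] [158 173 187];179 [156 171 184] [156 171 185];180 [148 165 178] [153 168 182];181 [129 153 170] [141 161 177];182 [102 146 172] [121 156 177];183 [ 88 150 183] [102 155 183];184 [ 86 155 189] [ 95 157 188];185 [ 84 152 188] [ 92 155 186];186 [ 79 145 180] [ 89 149 180];187 [ 71 130 165] [ 80 136 166];188 [ 64 116 151] [ 73 122 151];189 [ 73 118 148] [ 86 126 151];190 [ 96 132 152] [113 146 162];191 [123 154 165] [134 165 173];192 [140 170 178] [144 173 180];193 [145 174 180] [145 175 181];194 [146 176 182] [145 174 181];195
[... 471 characters left out ...]
 181];210 [145 176 181] [146 176 182];211 [145 175 180] [146 176 182];212 [146 176 182] [147 176 181];213 [146 175 181] [145 174 181];214 [146 175 181] [147 176 182];215 [147 176 181] [146 176 182];216 [146 176 181] [147 176 183];217 [146 175 180] [147 176 182];218 [146 176 181] [146 176 183];219 [146 175 181] [146 175 182];220 [140 171 181] [140 171 180];221 [125 164 179] [120 158 175];222 [103 157 183] [ 97 149 178];223 [ 90 156 187] [ 91 151 185];224 [ 85 155 188] [ 89 152 187];225 [ 85 155 189] [ 90 153 189];226 [ 86 156 189] [ 90 152 188];227 [ 85 155 188] [ 89 151 188];[ WARN:0@0.744] global loadsave.cpp:1063 imwrite_ Unsupported depth image for selected encoder is fallbacked to CV_8U.
```

View pics/m_top.png

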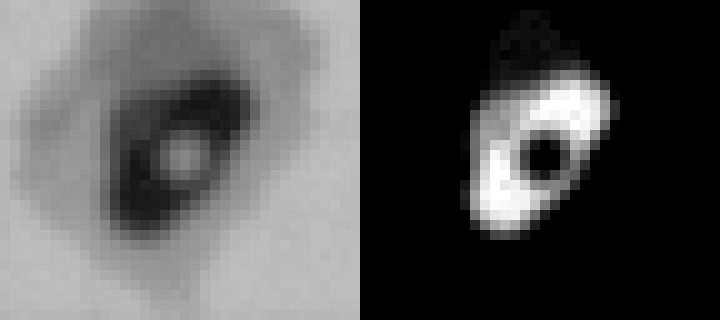

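View pics/m_scene.png

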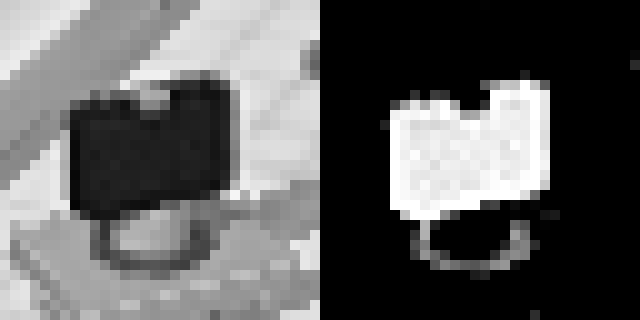

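Call:
{"name": "play_rows", "arguments": {"series": "45 0 0 -3 0 0 0;45 0 0 -3 0 0 0;45 -3.7 -3.2 0 0 0 0;45 -3.7 -3.2 0 0 0 0;45 -3.7 -3.2 0 0 0 0;45 -3.7 -3.2 0 0 0 0;45 -3.7 -3.2 0 0 0 0;45 -3.7 -3.2 0 0 0 0;45 -3.7 -3.2 0 0 0 0;45 -3.7 -3.2 0 0 0 0;45 -3.7 -3.2 0 0 0 0;45 -3.7 -3.2 0 0 0 0", "newtons": 40}}

```text
clock: 1.6
tcp_pos: [0.445, 0.0628, 0.2732]
orientation: [-0.0, 0.228, 0.974, 0.0]
wrist_force: [0.1, 0.4, 0.3]
finger_gap: 0.0387
```

```bash
cat >> h.py <<'E'
from scipy.spatial.transform import Rotation as Rn
def toolshift(target,ydeg=None):
    s=get_state(); w,x,y,z=s["orientation"]; R=Rn.from_quat([x,y,z,w]).as_matrix()
    print("clk %.2f tcp"%s["clock"],np.round(s["tcp_pos"],4),"gap %.4f"%s["finger_gap"],"F",np.round(s["wrist_force"],2),"j",np.round(s["joint_pos"],3))
    a=np.degrees(np.arctan2(R[1,1],R[0,1])); print("tool y angle %.2f tilt z"%a,np.round(R[:,2],4))
    if target is not None: print("shift tool cm",np.round(R.T@(np.array(target)-s["tcp_pos"])*100,3))
    if ydeg is not None: print("turn about tool z deg",round(-(ydeg-a),2))
E
python3 -c "
from h import *; toolshift([.52,-.1127,.045],54.5)"
```

```text
clk 1.60 tcp [0.445  0.0628 0.2732] gap 0.0387 F [0.05 0.39 0.26] j [-0.039  0.057 -0.124  1.39   0.     0.421]
tool y angle 63.65 tilt z [-3.e-04  2.e-04 -1.e+00]
shift tool cm [-14.521 -12.396  22.811]
turn about tool z deg 9.15
```

Call:
{"name": "play_rows", "arguments": {"series": "45 -2.9 -2.48 2 0 0 0;45 -2.9 -2.48 2.5 0 0 0;45 -2.9 -2.48 3 0 0 0;45 -2.9 -2.48 3 0 0 0;45 -2.9 -2.48 2.8 0 0 0;45 0 0 0 0 0 9.15;45 0 0 0 0 0 0"}}

```text
clock: 2.48
tcp_pos: [0.5191, -0.1113, 0.1394]
orientation: [-0.001, 0.304, 0.953, 0.0]
wrist_force: [0.0, -0.5, -0.7]
finger_gap: 0.0381
```

```bash
python3 -c "
from h import *; toolshift([.52,-.1127,.046],54.5)
t=cams.read_camera('top');s=cams.read_camera('scene')
crop('s',s,270,130,130,130,5,'s2.png');crop('t',t,280,180,110,90,7,'t3.png')
"
```

```text
clk 2.48 tcp [ 0.5191 -0.1113  0.1394] gap 0.0381 F [ 0.02 -0.53 -0.65] j [-0.363  0.264 -0.205  1.103  0.     0.256]
tool y angle 54.55 tilt z [-1.9e-03  9.0e-04 -1.0e+00]
shift tool cm [-0.174 -0.054  9.343]
turn about tool z deg 0.05
```

View pics/s2.png

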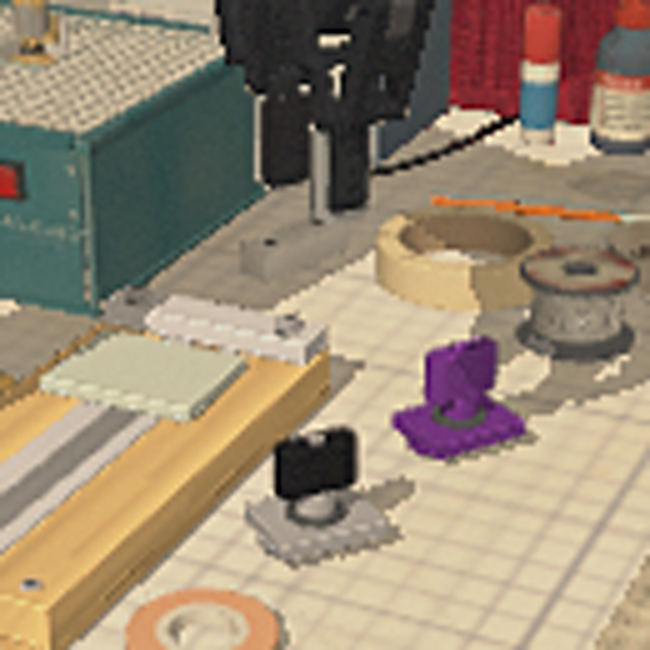

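View pics/t3.png

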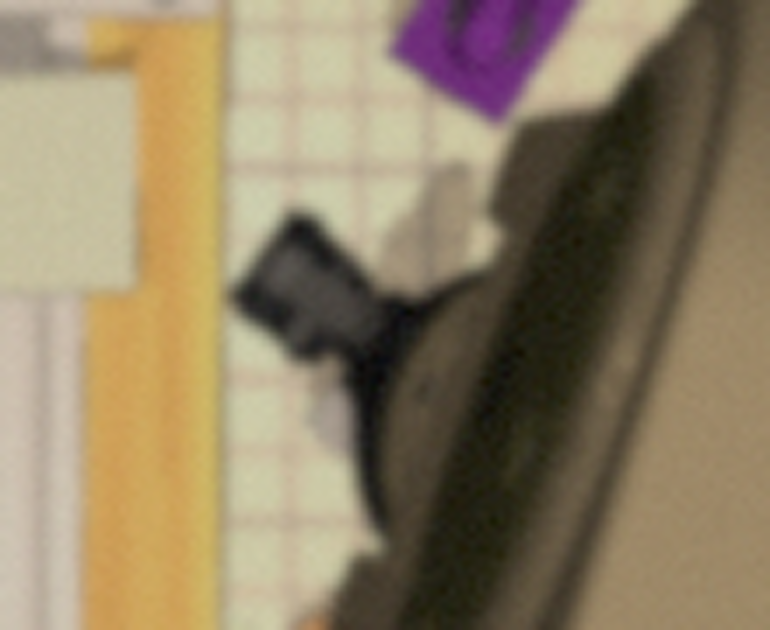

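Call:
{"name": "play_rows", "arguments": {"series": "45 -0.17 -0.05 2.5 0 0 0;45 0 0 2.5 0 0 0;45 0 0 2.5 0 0 0;45 0 0 1.8 0 0 0;45 0 0 0 0 0 0;45 0 0 0 0 0 0"}}

```text
clock: 3.32
tcp_pos: [0.5214, -0.1124, 0.0485]
orientation: [0.001, 0.304, 0.953, 0.0]
wrist_force: [0.1, -0.5, 0.4]
finger_gap: 0.0383
```

```bash
python3 -c "
from h import *; toolshift([.52,-.1127,.045],54.5)
s=cams.read_camera('scene')
crop('s',s,290,170,90,80,8,'s3.png')
"
```

```text
clk 3.33 tcp [ 0.5214 -0.1124  0.0485] gap 0.0383 F [ 0.13 -0.46  0.44] j [-0.363  0.341 -0.34   0.888  0.     0.255]
tool y angle 54.59 tilt z [ 1.5e-03 -4.0e-04 -1.0e+00]
shift tool cm [ 0.1   -0.11   0.346]
turn about tool z deg 0.09
```

View pics/s3.png

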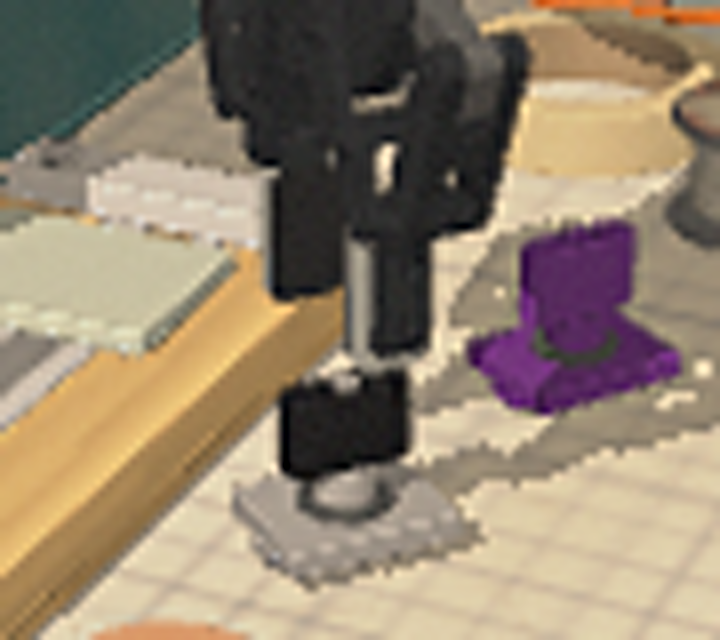

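```bash
python3 -c "
from h import *
P=[[.5214,-.1124,.0295],[.5214+.58*.025,-.1124+.81*.025,.035],[.5214-.58*.025,-.1124-.81*.025,.035],[.5205,-.1125,.052],[.5205,-.1125,.028]]
for z in (.035,.05,.065): P+=[[.5214+.58*.025,-.1124+.81*.025,z],[.5214-.58*.025,-.1124-.81*.025,z]]
print((proj('scene',P)-[290,170])*8)
t=cams.read_camera('top')
crop('t',t,280,180,110,90,7,'t4.png')
print((proj('top',P)-[280,180])*7)
"
```

```text
[[342.00845389 455.40772161]
 [297.5864731  397.98028165]
 [388.85087505 478.93766769]
 [341.15336698 382.76661458]
 [340.89405524 461.88534456]
 [297.5864731  397.98028165]
 [388.85087505 478.93766769]
 [297.40009566 349.34537871]
 [389.4177119  428.44809053]
 [297.21073265 299.93139719]
 [389.99410546 377.1072729 ]]
[[407.5044394  390.9814234 ]
 [337.58210723 339.51576821]
 [481.30466865 443.48873768]
 [416.00552699 396.47169422]
 [407.32426711 394.02712799]
 [337.58210723 339.51576821]
 [481.30466865 443.48873768]
 [341.78193011 340.09129933]
 [488.00411524 445.87347269]
 [346.13057453 340.68722449]
 [494.94086921 448.34267964]]
```

View pics/t4.png

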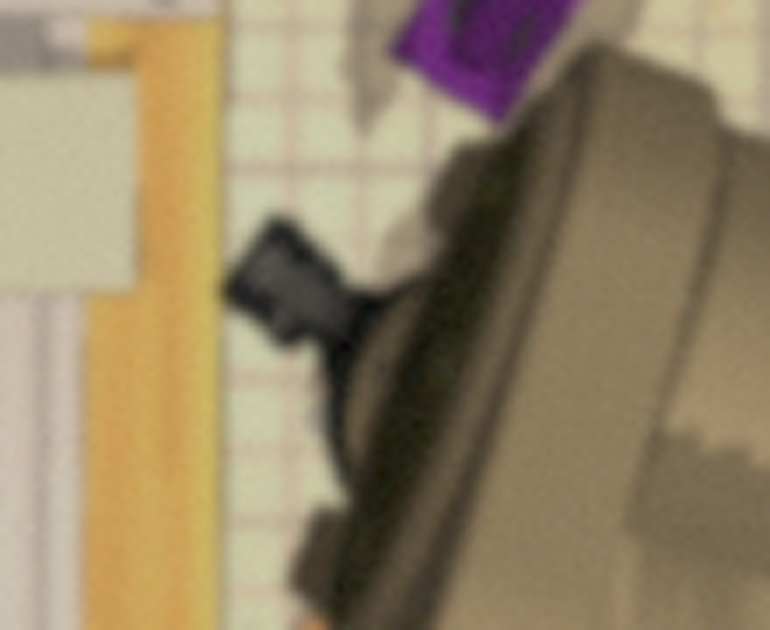

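```bash
python3 -c "
from h import *
toolshift(None)
s=cams.read_camera('scene')
crop('s',s,290,110,100,130,6,'s4.png')
P=[[.5214-.58*.025,-.1124-.81*.025,z] for z in (.03,.05,.07,.16,.18)]
print(proj('scene',P))
"
```

```text
clk 3.42 tcp [ 0.5217 -0.1127  0.0487] gap 0.0383 F [-0.42 -0.29  0.04] j [-0.363  0.341 -0.34   0.888  0.     0.255]
tool y angle 54.55 tilt z [ 2.2e-03 -7.0e-04 -1.0e+00]
[[338.58300152 231.9477514 ]
 [338.67721399 223.55601132]
 [338.77355028 214.9750964 ]
 [339.23537445 173.83926088]
 [339.34478474 164.09381262]]
```

View pics/s4.png

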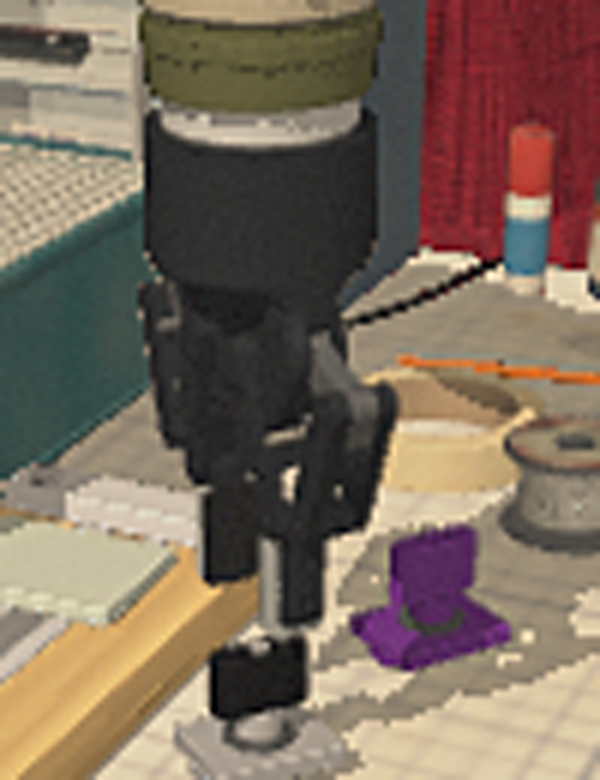

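```bash
python3 -c "
from h import *
for z in (.05,.1,.15,.2,.25,.3,.35): print(z,(proj('top',[[.5217,-.1127,z]])-[280,180])*7,proj('scene',[[.5217,-.1127,z]])-[290,110])
t=cams.read_camera('top'); cv2.imwrite('pics/tf.png',t[:,:,::-1])
"
```

```text
0.05 [[415.9919846  391.90552008]] [[ 42.96917169 108.45513658]]
0.1 [[435.67988459 397.16845585]] [[43.04840944 87.06364569]]
0.15 [[457.95218181 403.12224826]] [[43.13219755 64.44371463]]
0.2 [[483.35349606 409.91248416]] [[43.22093957 40.48639753]]
0.25 [[512.59303497 417.72874772]] [[43.31508822 15.0694734 ]]
0.3 [[546.61184966 426.8225991 ]] [[ 43.41515313 -11.94463939]]
0.35 [[586.686005  437.5351538]] [[ 43.52171005 -40.71137451]]
```

View pics/tf.png

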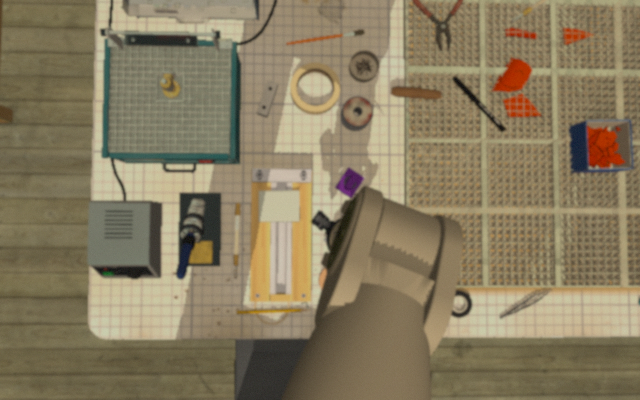

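Call:
{"name": "play_rows", "arguments": {"series": "45 0.1 -0.1 0.5 0 0 0;45 0 0 0.5 0 0 0;45 0 0 0 0 0 0"}}

```text
clock: 3.9
tcp_pos: [0.5187, -0.1125, 0.0367]
orientation: [-0.001, 0.305, 0.952, 0.0]
wrist_force: [0.1, -0.1, 0.1]
finger_gap: 0.0384
```

```bash
python3 -c "
from h import *
toolshift([.52,-.1127,.045],54.5)
s=cams.read_camera('scene')
crop('s',s,300,170,80,80,8,'s5.png')
"
```

```text
clk 3.90 tcp [ 0.5187 -0.1125  0.0367] gap 0.0384 F [ 0.08 -0.13  0.11] j [-0.365  0.352 -0.358  0.862  0.     0.255]
tool y angle 54.50 tilt z [-1.2e-03  6.0e-04 -1.0e+00]
shift tool cm [-0.11   0.06  -0.832]
turn about tool z deg 0.0
```

View pics/s5.png

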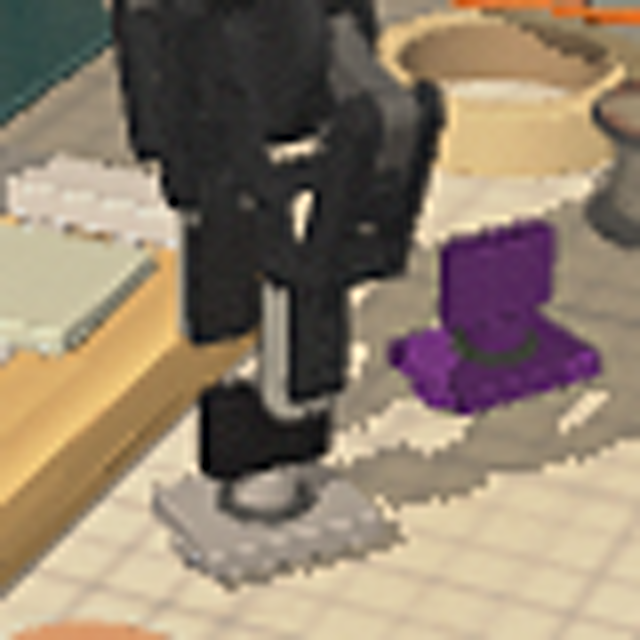

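Call:
{"name": "play_rows", "arguments": {"series": "45 -0.1 0.06 0.5 0 0 0;45 0 0 0.5 0 0 0;45 0 0 0 0 0 0"}}

```text
clock: 4.32
tcp_pos: [0.5201, -0.1126, 0.0268]
orientation: [-0.001, 0.305, 0.952, 0.0]
wrist_force: [1.0, 0.7, -0.4]
finger_gap: 0.0385
```

```bash
python3 -c "
from h import *
toolshift([.52,-.1127,.045],54.5)
s=cams.read_camera('scene')
crop('s',s,300,170,80,80,8,'s6.png')
"
```

```text
clk 4.33 tcp [ 0.5201 -0.1126  0.0268] gap 0.0385 F [ 0.96  0.71 -0.38] j [-0.364  0.364 -0.367  0.84   0.     0.255]
tool y angle 54.51 tilt z [-1.1e-03  5.0e-04 -1.0e+00]
shift tool cm [ 0.003 -0.009 -1.825]
turn about tool z deg 0.01
```

View pics/s6.png

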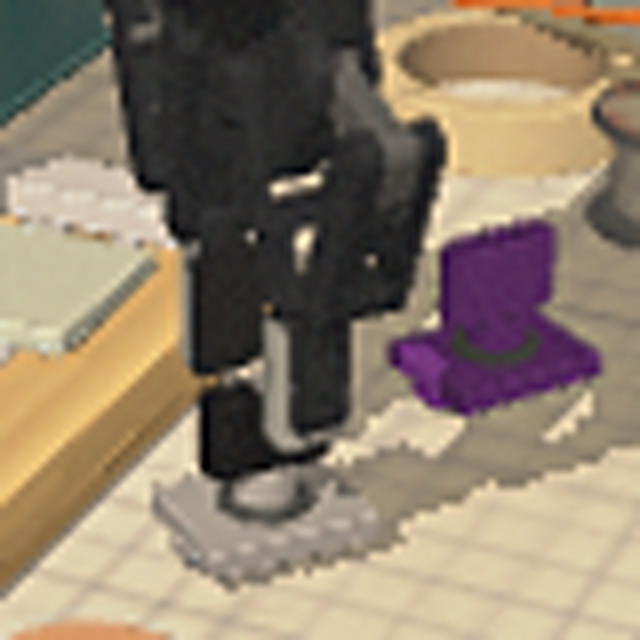

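Call:
{"name": "play_rows", "arguments": {"series": "45 0 0 0.5 0 0 0;45 0 0 0.5 0 0 0;45 0 0 0.3 0 0 0;45 0 0 0 0 0 0"}}

```text
clock: 4.88
tcp_pos: [0.5202, -0.1127, 0.014]
orientation: [-0.0, 0.305, 0.952, 0.0]
wrist_force: [-0.1, -0.2, 0.6]
finger_gap: 0.0383
```

```bash
python3 -c "
from h import *
toolshift([.52,-.1127,.014],54.5)
s=cams.read_camera('scene')
crop('s',s,300,170,80,80,8,'s7.png')
"
```

```text
clk 4.88 tcp [ 0.5202 -0.1127  0.014 ] gap 0.0383 F [-0.07 -0.23  0.56] j [-0.364  0.379 -0.383  0.81   0.     0.255]
tool y angle 54.51 tilt z [-6.e-04  4.e-04 -1.e+00]
shift tool cm [ 0.019 -0.016  0.002]
turn about tool z deg 0.01
```

View pics/s7.png

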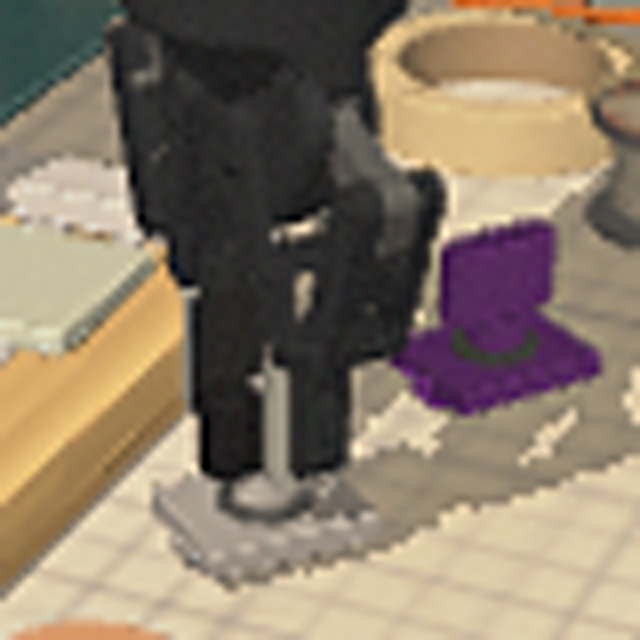

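Call:
{"name": "play_rows", "arguments": {"series": "45 0 0 0.3 0 0 0;30 0 0 0 0 0 0;10 0 0 0 0 0 0;5 0 0 0 0 0 0;5 0 0 0 0 0 0;5 0 0 0 0 0 0", "newtons": 40}}

```text
clock: 5.68
tcp_pos: [0.5207, -0.1129, 0.0115]
orientation: [0.0, 0.305, 0.952, 0.0]
wrist_force: [-0.3, -0.1, 0.5]
finger_gap: 0.0131
```

```bash
python3 -c "
from h import *
toolshift([.52,-.1127,.011],54.5)
s=cams.read_camera('scene')
crop('s',s,300,170,80,80,8,'s8.png')
"
```

```text
clk 5.67 tcp [ 0.5207 -0.1129  0.0115] gap 0.0131 F [-0.33 -0.14  0.46] j [-0.364  0.382 -0.385  0.803  0.     0.255]
tool y angle 54.50 tilt z [ 3.e-04 -1.e-04 -1.e+00]
shift tool cm [ 0.066 -0.024  0.049]
turn about tool z deg 0.0
```

View pics/s8.png

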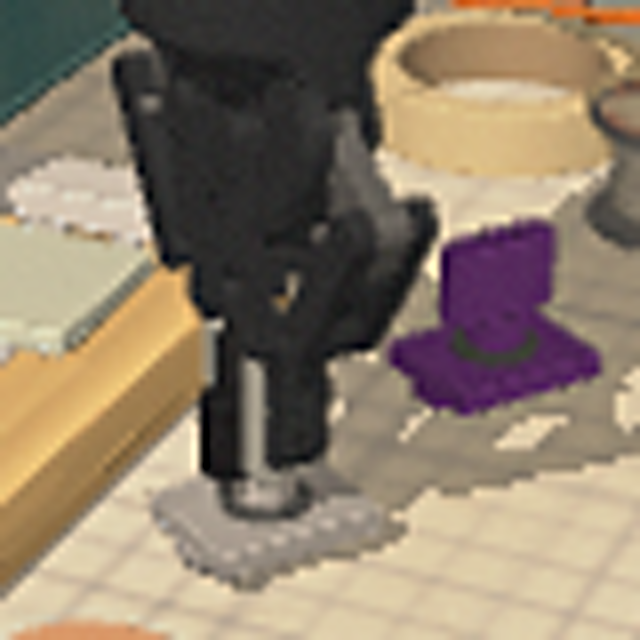

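Call:
{"name": "play_rows", "arguments": {"series": "5 0 0 -1 0 0 0;5 0 0 -2 0 0 0;5 0 0 -2 0 0 0;5 0 0 -2 0 0 0;5 0 0 0 0 0 -10;5 0 0 0 0 0 -10;5 0 0 0 0 0 -10;5 0 0 0 0 0 -5.5;5 0 0 0 0 0 0"}}

```text
clock: 6.85
tcp_pos: [0.5203, -0.1127, 0.0816]
orientation: [-0.0, 0.0, 1.0, 0.0]
wrist_force: [-0.4, -0.5, -2.4]
finger_gap: 0.0132
```

```bash
python3 -c "
from h import *
toolshift(None)
print('tile near',back('top',[(266,221.9),(294,221.5)],.034)[:,:2],'tile far',back('top',[(266,190.3),(294,189.8)],.034)[:,:2],'fence face',back('top',[(266,181.5),(294,181.9)],.038)[:,:2],'fence bottom',back('top',[(266,181.5),(294,181.9)],.026)[:,:2],'board near',back('top',[(265,301.3)],.026)[:,:2])
s=cams.read_camera('scene');t=cams.read_camera('top')
cv2.imwrite('pics/sA.png',s[:,:,::-1]);cv2.imwrite('pics/tA.png',t[:,:,::-1])
crop('s',s,290,140,100,100,7,'s9.png');crop('t',t,260,180,110,90,7,'t9.png')
"
```

```text
clk 6.85 tcp [ 0.5203 -0.1127  0.0816] gap 0.0132 F [-0.39 -0.48 -2.41] j [-0.364  0.309 -0.295  0.967  0.    -0.363]
tool y angle 89.95 tilt z [-3.e-04  2.e-04 -1.e+00]
tile near [[ 0.54835513  0.02985757]
 [ 0.54936717 -0.02489782]] tile far [[ 0.61033903  0.03036773]
 [ 0.61170312 -0.02454915]] fence face [[ 0.62728809  0.03025918]
 [ 0.62691974 -0.02446191]] fence bottom [[ 0.62842268  0.03101268]
 [ 0.62804925 -0.02446196]] board near [[0.39285496 0.03102795]]
```

View pics/s9.png

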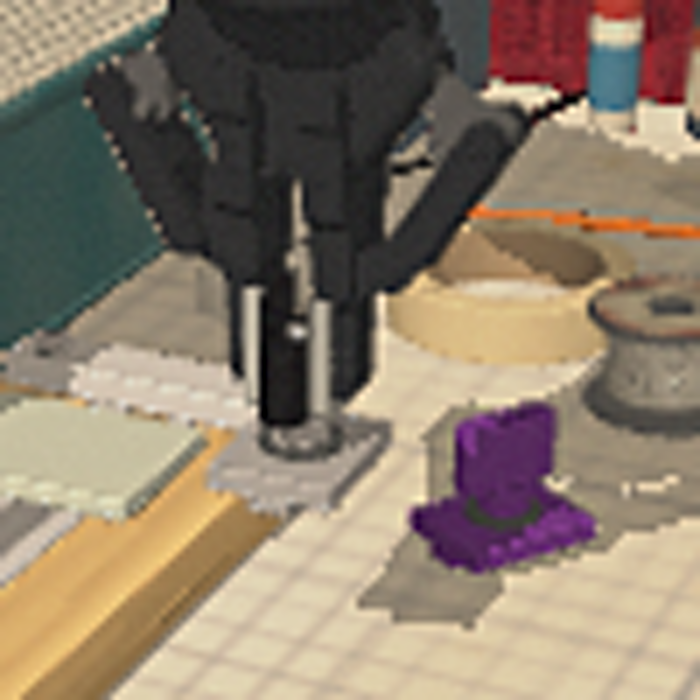

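View pics/t9.png

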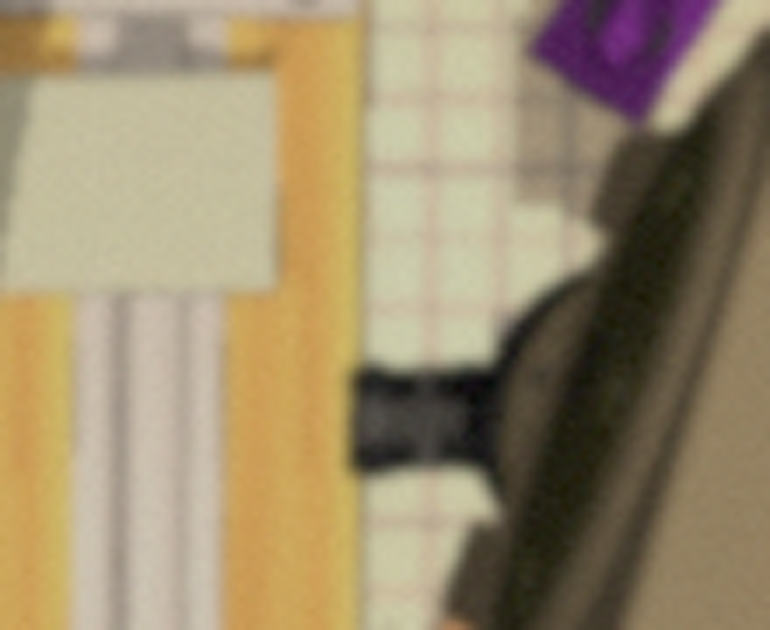

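Call:
{"name": "play_rows", "arguments": {"series": "5 0.5 2 0 0 0 0;5 0.5 4 0 0 0 0;5 0.5 3.4 0 0 0 0;5 0 2 0 0 0 0;5 0 0 0 0 0 0;5 0 0 2 0 0 0;5 0 0 0 0 0 0;5 0 0 0 0 0 0"}}

```text
clock: 7.95
tcp_pos: [0.5055, 0.0009, 0.0617]
orientation: [-0.0, 0.0, 1.0, 0.0]
wrist_force: [-0.0, 0.1, -1.4]
finger_gap: 0.0132
```

```bash
python3 -c "
from h import *
toolshift([.505,.0013,.0615],90)
s=cams.read_camera('scene');t=cams.read_camera('top')
cv2.imwrite('pics/sB.png',s[:,:,::-1]);cv2.imwrite('pics/tB.png',t[:,:,::-1])
crop('s',s,230,170,110,90,7,'s10.png');crop('t',t,240,190,110,90,7,'t10.png')
"
```

```text
clk 7.95 tcp [0.5055 0.0009 0.0617] gap 0.0132 F [-0.02  0.08 -1.35] j [-0.157  0.281 -0.39   0.9    0.    -0.157]
tool y angle 89.96 tilt z [-0.  0. -1.]
shift tool cm [0.052 0.043 0.024]
turn about tool z deg -0.04
```

View pics/s10.png

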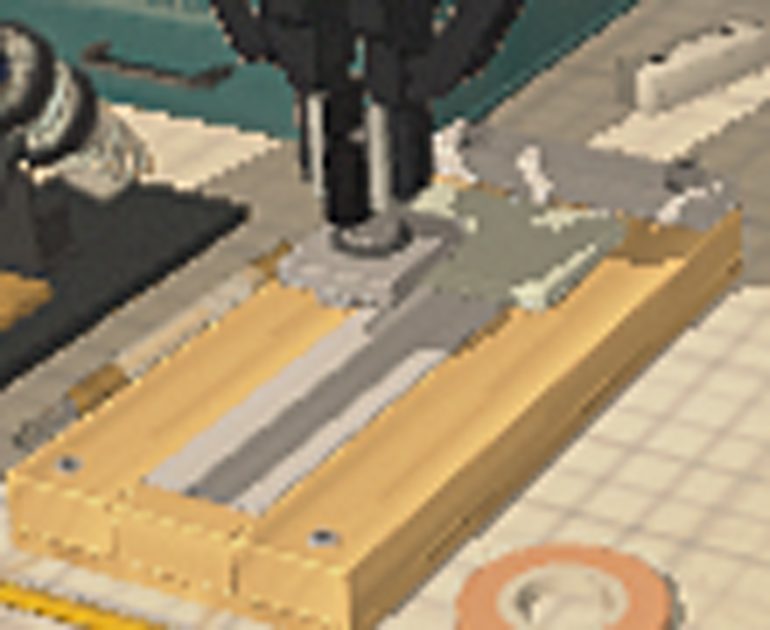

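View pics/t10.png

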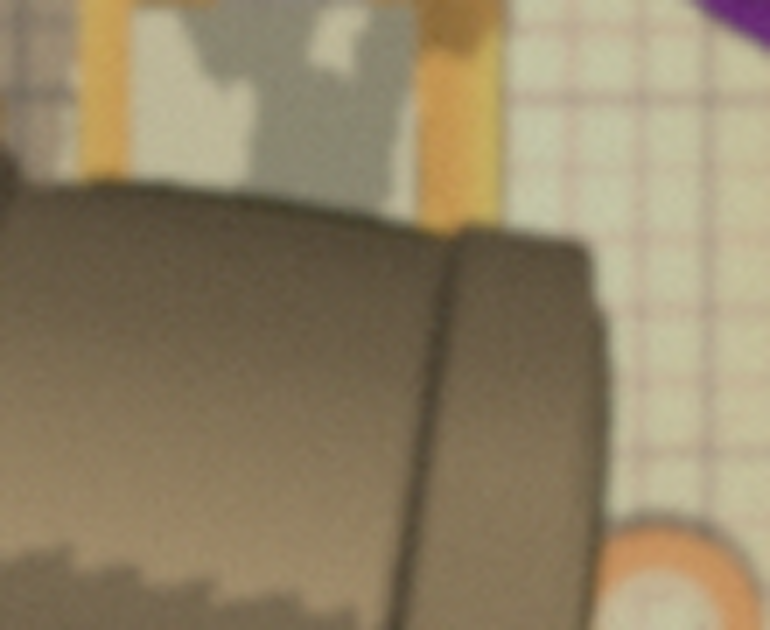

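```bash
cat > ov.py <<'E'
from h import *
def box(n,img,c,L,W,z0,z1,off,s,yaw=0):
    co,si=np.cos(yaw),np.sin(yaw)
    P=[(c[0]+co*a*L/2-si*b*W/2,c[1]+si*a*L/2+co*b*W/2,z) for z in(z0,z1) for a,b in((-1,-1),(-1,1),(1,1),(1,-1))]
    p=((proj(n,P)-off+.5)*s).astype(int)
    for i in range(4):
        for j,k in((i,(i+1)%4),(i+4,(i+1)%4+4),(i,i+4)): cv2.line(img,tuple(map(int,p[j])),tuple(map(int,p[k])),(0,0,255),1)
def line(n,img,A,B,off,s,col=(255,0,0)):
    p=((proj(n,[A,B])-off+.5)*s).astype(int); cv2.line(img,tuple(map(int,p[0])),tuple(map(int,p[1])),col,1)
E
python3 -c "
from ov import *
im=cv2.imread('pics/sB.png'); off=np.array([250,190]); s=9
b=cv2.resize(im[190:255,250:335],None,fx=s,fy=s,interpolation=cv2.INTER_CUBIC)
box('scene',b,(.5055,.0009),.05,.04,.058,.066,off,s)
for y in(-.0085,.0085): line('scene',b,(.408,.0013+y,.026),(.5,.0013+y,.026),off,s)
for y in(-.0212,.0212): line('scene',b,(.408,.0013+y,.026),(.5,.0013+y,.026),off,s,(0,255,0))
cv2.imwrite('pics/ov1.png',b)
"
```

```text
(no output)
```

View pics/ov1.png

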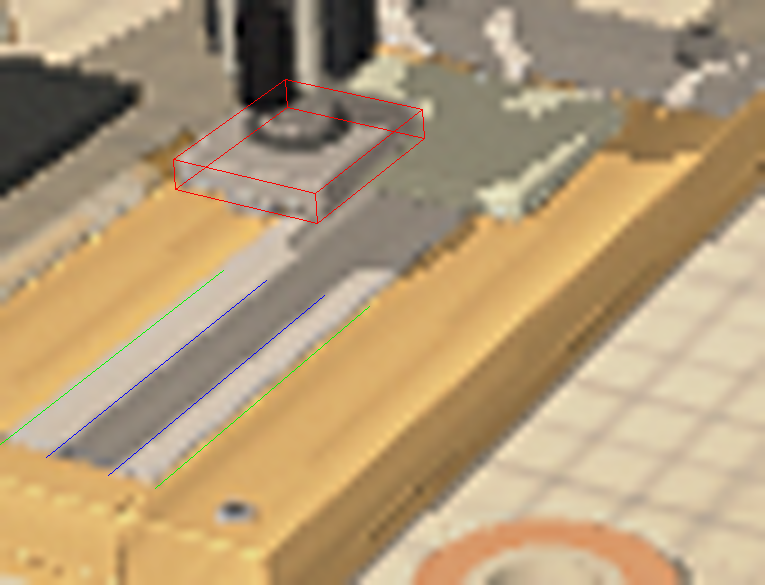

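```bash
python3 -c "
from ov import *
im=cv2.imread('pics/sB.png'); off=np.array([262,192]); s=18
b=cv2.resize(im[192:222,262:304],None,fx=s,fy=s,interpolation=cv2.INTER_CUBIC)
c=b.copy(); box('scene',c,(.5055,.0009),.05,.04,.058,.066,off,s)
cv2.imwrite('pics/ov2.png',np.vstack([b[:,:]])); cv2.imwrite('pics/ov3.png',c)
"
```

```text
(no output)
```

View pics/ov2.png

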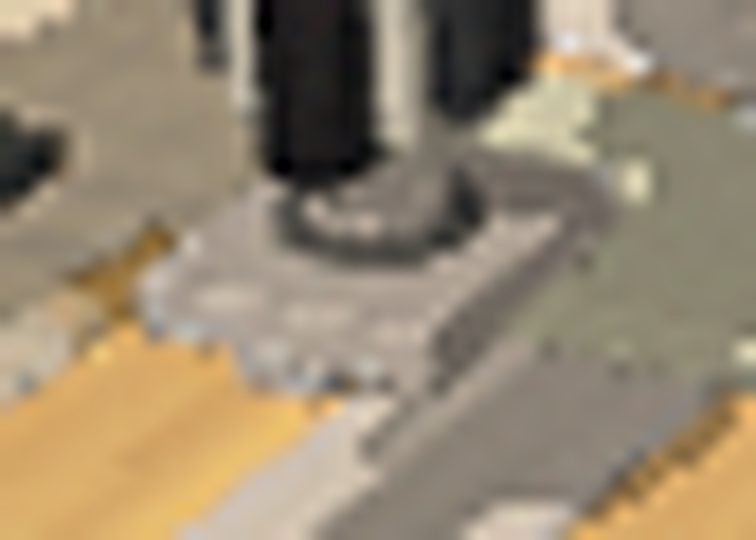

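View pics/ov3.png

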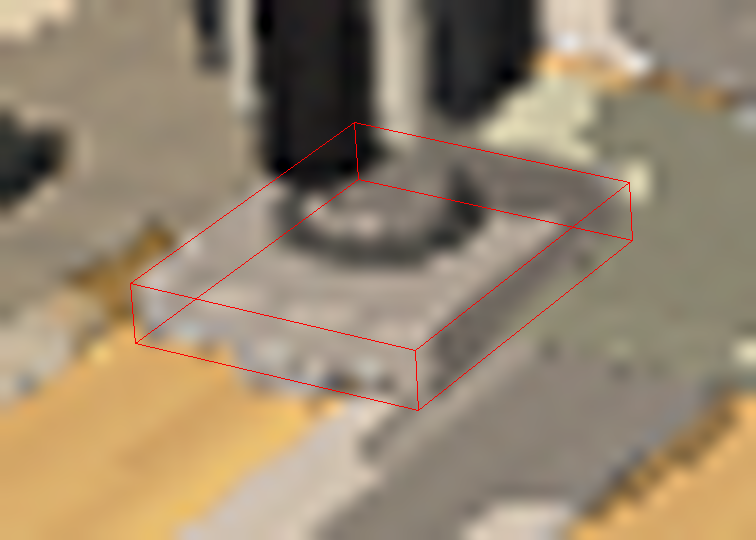

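```bash
python3 -c "
from ov import *
from scipy.optimize import least_squares
m=np.array([(142,288),(433,347),(612,182),(612,205),(440,392),(145,325)])/18+[262,192]-.5
def f(v,zz=None):
    x,y,w=v[:3]; z=v[3]
    co,si=np.cos(w),np.sin(w)
    P=[(x+co*a*.025-si*b*.02,y+si*a*.025+co*b*.02,z+h) for a,b,h in((-1,1,.008),(-1,-1,.008),(1,-1,.008),(1,-1,0.003),(-1,-1,0),(-1,1,0))]
    return (proj('scene',P)-m)[[0,1,2,4,5]].ravel()
r=least_squares(f,[.5055,.001,0,.058]);print(r.x,r.fun.round(2))
r=least_squares(lambda v:f([*v,.058]),[.5055,.001,0]);print(r.x,r.fun.round(2))
"
```

```text
[0.52953321 0.01692522 0.06297643 0.0445219 ] [ 0.19 -0.25 -0.18 -0.44  0.12 -0.47 -0.38  0.28  0.27  0.88]
[0.50743562 0.00211455 0.06754303] [-0.24 -0.3   0.02 -0.42  0.58 -0.79 -0.18  0.43 -0.15  0.94]
```

Call:
{"name": "play_rows", "arguments": {"series": "5 0 0.03 1 0 0 0;5 0 0 0.8 0 0 0;5 0 0 0.2 0 0 0;5 0 0 0.1 0 0 0;5 0 0 0.1 0 0 0;5 0 0 0 0 0 0"}}

```text
clock: 8.8
tcp_pos: [0.5057, 0.0015, 0.0395]
orientation: [0.0, -0.0, 1.0, 0.0]
wrist_force: [0.6, 0.4, -1.6]
finger_gap: 0.0132
```

```bash
python3 -c "
from h import *
toolshift([.505,.0012,.0295],90)
s=cams.read_camera('scene')
cv2.imwrite('pics/sC.png',s[:,:,::-1])
crop('s',s,250,180,60,60,12,'s11.png')
"
```

```text
clk 8.80 tcp [0.5057 0.0015 0.0395] gap 0.0132 F [ 0.6   0.37 -1.58] j [-0.156  0.305 -0.419  0.846  0.    -0.156]
tool y angle 90.01 tilt z [ 3.e-04  0.e+00 -1.e+00]
shift tool cm [ 0.067 -0.026  1.   ]
turn about tool z deg 0.01
```

View pics/s11.png

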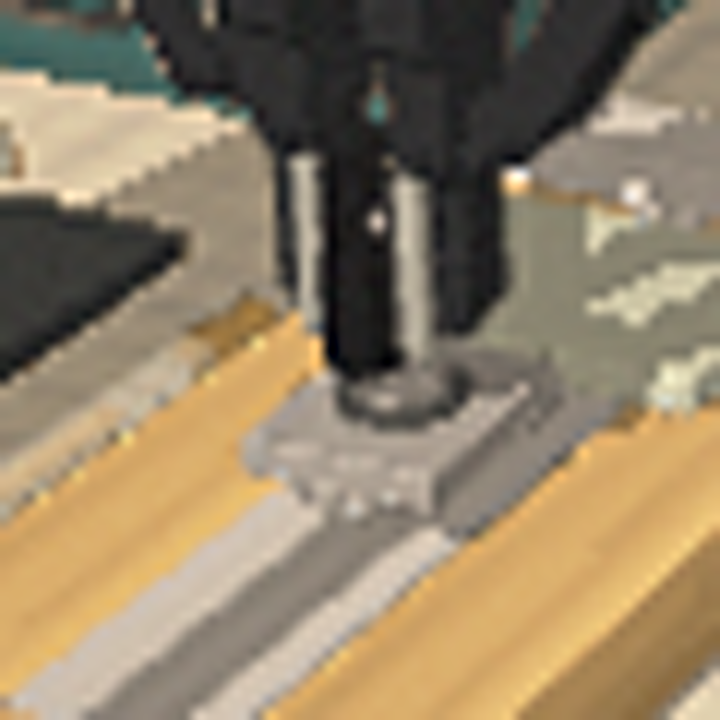

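Call:
{"name": "play_rows", "arguments": {"series": "5 0 -0.02 0.1 0 0 0;5 0 0 0.1 0 0 0;5 0 0 0.1 0 0 0;5 0 0 0.1 0 0 0;5 0 0 0 0 0 0"}}

```text
clock: 9.48
tcp_pos: [0.5054, 0.0013, 0.0353]
orientation: [-0.0, -0.0, 1.0, 0.0]
wrist_force: [0.1, 0.4, -2.2]
finger_gap: 0.0133
```

Call:
{"name": "play_rows", "arguments": {"series": "5 0 0 0.1 0 0 0;5 0 0 0.1 0 0 0;5 0 0 0.1 0 0 0;5 0 0 0 0 0 0"}}

```text
clock: 9.98
tcp_pos: [0.5054, 0.0013, 0.0323]
orientation: [-0.0, -0.0, 1.0, 0.0]
wrist_force: [0.4, -0.9, -2.0]
finger_gap: 0.0136
```

Call:
{"name": "play_rows", "arguments": {"series": "5 0 0 0.1 0 0 0;5 0 0 0.1 0 0 0;5 0 0 0 0 0 0"}}

```text
clock: 10.35
tcp_pos: [0.5054, 0.0013, 0.0303]
orientation: [-0.0, -0.0, 1.0, 0.0]
wrist_force: [0.4, -0.0, -3.0]
finger_gap: 0.0132
```

Call:
{"name": "play_rows", "arguments": {"series": "5 0 0 0.05 0 0 0;5 0 0 0.05 0 0 0;5 0 0 0 0 0 0"}}

```text
clock: 10.72
tcp_pos: [0.5056, 0.0013, 0.0295]
orientation: [0.0, -0.0, 1.0, 0.0]
wrist_force: [0.1, 0.2, -0.9]
finger_gap: 0.0134
```

```bash
python3 -c "
from h import *
toolshift([.505,.0012,.0295],90)
s=cams.read_camera('scene')
cv2.imwrite('pics/sD.png',s[:,:,::-1])
crop('s',s,250,180,60,60,12,'s12.png')
"
```

```text
clk 10.72 tcp [0.5056 0.0013 0.0295] gap 0.0134 F [ 0.14  0.18 -0.9 ] j [-0.156  0.316 -0.432  0.822  0.    -0.156]
tool y angle 90.00 tilt z [ 2.e-04  1.e-04 -1.e+00]
shift tool cm [ 0.062 -0.006  0.   ]
turn about tool z deg 0.0
```

View pics/s12.png

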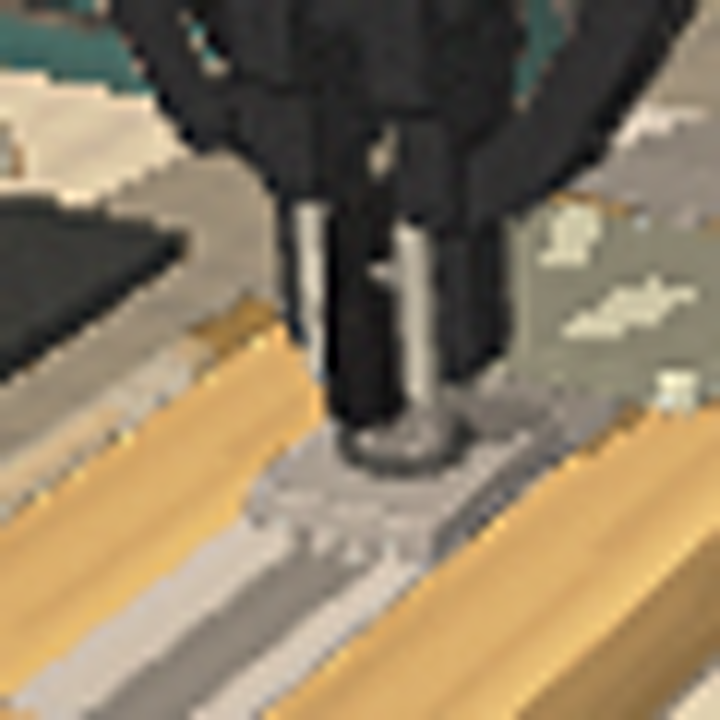

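Call:
{"name": "play_rows", "arguments": {"series": "5 0 0 0.05 0 0 0;5 0 0 0 0 0 0;5 0 0 0 0 0 0"}}

```text
clock: 11.15
tcp_pos: [0.5056, 0.0013, 0.0292]
orientation: [0.0, -0.0, 1.0, -0.0]
wrist_force: [-1.5, 0.5, 4.4]
finger_gap: 0.0135
```

Call:
{"name": "play_rows", "arguments": {"series": "5 0 0 0.05 0 0 0;5 0 0 0 0 0 0;5 0 0 0 0 0 0"}}

```text
clock: 11.52
tcp_pos: [0.5057, 0.0013, 0.0285]
orientation: [0.0, -0.0, 1.0, 0.0]
wrist_force: [-2.0, 0.1, 5.4]
finger_gap: 0.0135
```

Call:
{"name": "play_rows", "arguments": {"series": "5 0 0 0.05 0 0 0;5 0 0 0 0 0 0;5 0 0 0 0 0 0"}}

```text
clock: 11.9
tcp_pos: [0.5056, 0.0013, 0.0281]
orientation: [0.0, -0.0, 1.0, 0.0]
wrist_force: [-2.0, 0.4, 5.6]
finger_gap: 0.0135
```

Call:
{"name": "play_rows", "arguments": {"series": "5 -0.1 0 0 0 0 0;5 -0.2 0 0 0 0 0;5 -0.3 0 0 0 0 0;5 -0.3 0 0 0 0 0;5 -0.3 0 0 0 0 0;5 -0.1 0 0 0 0 0;5 0 0 0 0 0 0"}}

```text
clock: 12.78
tcp_pos: [0.5175, 0.0013, 0.0277]
orientation: [-0.001, -0.0, 1.0, 0.0]
wrist_force: [-4.0, -0.4, 6.7]
finger_gap: 0.0133
```

```bash
python3 -c "
from h import *
toolshift([.505,.0012,.0281],90)
s=cams.read_camera('scene')
cv2.imwrite('pics/sE.png',s[:,:,::-1])
crop('s',s,250,170,90,70,8,'s13.png')
"
```

```text
clk 12.78 tcp [0.5175 0.0013 0.0277] gap 0.0133 F [-4.04 -0.44  6.69] j [-0.153  0.34  -0.402  0.831 -0.    -0.153]
tool y angle 90.00 tilt z [-0.0019  0.     -1.    ]
shift tool cm [ 1.247 -0.009 -0.039]
turn about tool z deg 0.0
```

View pics/s13.png

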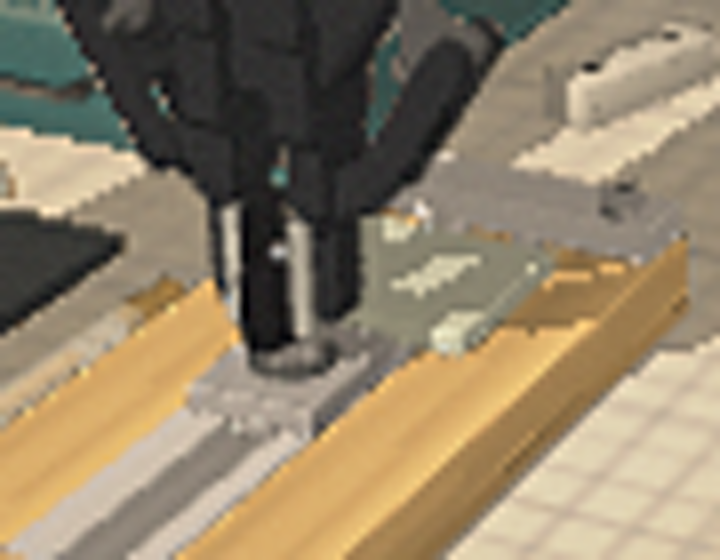

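Call:
{"name": "play_rows", "arguments": {"series": "5 -0.1 0 -0.06 0 0 0;5 -0.15 0 0 0 0 0;5 -0.15 0 0 0 0 0;5 -0.15 0 0 0 0 0;5 -0.15 0 0 0 0 0;5 -0.15 0 0 0 0 0;5 -0.15 0 0 0 0 0;5 -0.1 0 0 0 0 0;5 -0.1 0 0 0 0 0;5 0 0 0 0 0 0"}}

```text
clock: 14.08
tcp_pos: [0.5291, 0.0013, 0.0281]
orientation: [-0.001, -0.0, 1.0, -0.0]
wrist_force: [-4.6, -0.0, 4.8]
finger_gap: 0.0128
```

```bash
python3 -c "
from h import *
toolshift([.505,.0012,.0281],90)
s=cams.read_camera('scene');t=cams.read_camera('top')
cv2.imwrite('pics/sF.png',s[:,:,::-1])
crop('s',s,250,170,90,70,8,'s14.png');crop('t',t,240,160,80,60,8,'t14.png')
"
```

```text
clk 14.07 tcp [0.5291 0.0013 0.0281] gap 0.0128 F [-4.62 -0.03  4.79] j [-0.149  0.359 -0.372  0.843 -0.    -0.149]
tool y angle 90.00 tilt z [-0.0027 -0.     -1.    ]
shift tool cm [ 2.406 -0.011  0.009]
turn about tool z deg 0.0
```

View pics/s14.png

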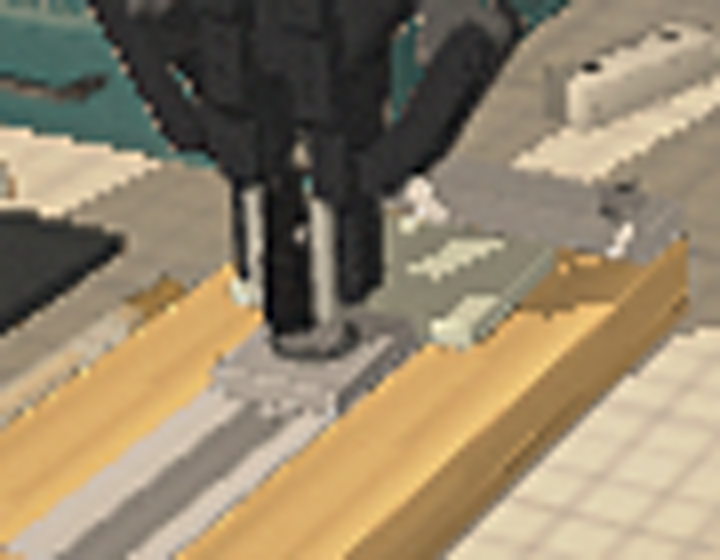

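View pics/t14.png

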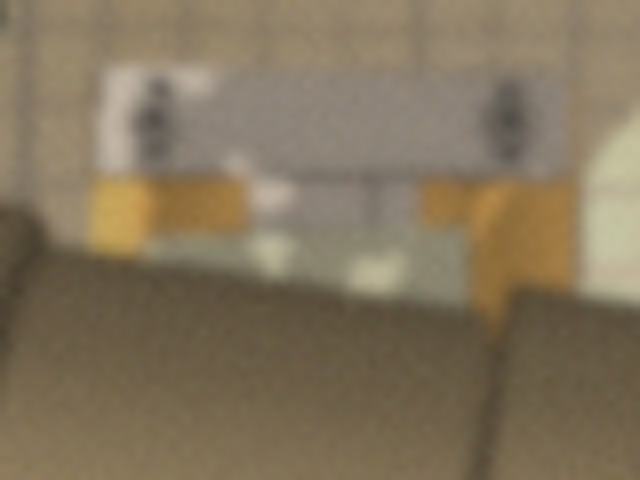

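Call:
{"name": "play_rows", "arguments": {"series": "5 -0.15 0 0 0 0 0;5 -0.15 0 0 0 0 0;5 -0.15 0 0 0 0 0;5 -0.15 0 0 0 0 0;5 -0.1 0 0 0 0 0;5 -0.1 0 0 0 0 0;5 0 0 0 0 0 0"}}

```text
clock: 15.05
tcp_pos: [0.537, 0.0014, 0.0281]
orientation: [-0.001, -0.0, 1.0, 0.0]
wrist_force: [-5.2, 0.6, 5.1]
finger_gap: 0.013
```

```bash
python3 -c "
from h import *
toolshift([.505,.0012,.0281],90)
t=cams.read_camera('top')
crop('t',t,240,160,80,60,8,'t15.png')
"
```

```text
clk 15.05 tcp [0.537  0.0014 0.0281] gap 0.0130 F [-5.22  0.63  5.1 ] j [-0.147  0.372 -0.351  0.85  -0.    -0.147]
tool y angle 90.01 tilt z [-2.7e-03  1.0e-04 -1.0e+00]
shift tool cm [ 3.204 -0.017  0.012]
turn about tool z deg 0.01
```

View pics/t15.png

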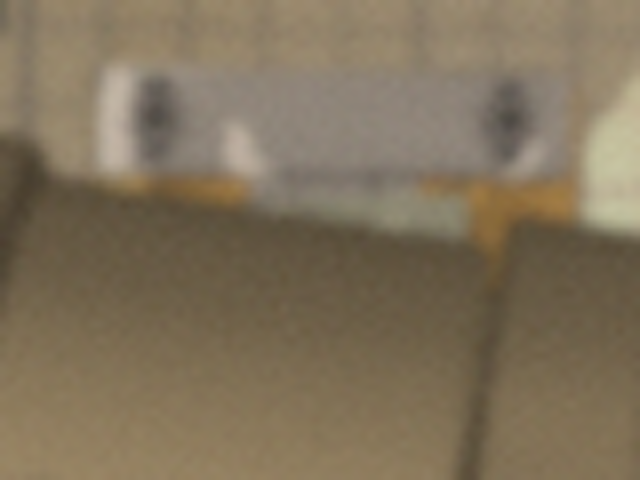

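Call:
{"name": "play_rows", "arguments": {"series": "5 -0.05 0 0 0 0 0;5 -0.05 0 0 0 0 0;5 -0.05 0 0 0 0 0;5 -0.05 0 0 0 0 0;5 -0.05 0 0 0 0 0;5 0 0 0 0 0 0"}}

```text
clock: 15.85
tcp_pos: [0.5394, 0.0014, 0.0281]
orientation: [-0.001, -0.0, 1.0, 0.0]
wrist_force: [-5.2, -0.0, 6.0]
finger_gap: 0.0131
```

Call:
{"name": "play_rows", "arguments": {"series": "5 -0.05 0 0 0 0 0;5 -0.05 0 0 0 0 0;5 0 0 0 0 0 0"}}

```text
clock: 16.23
tcp_pos: [0.5405, 0.0014, 0.0281]
orientation: [-0.001, -0.0, 1.0, 0.0]
wrist_force: [-4.0, 0.3, 5.9]
finger_gap: 0.0131
```

Call:
{"name": "play_rows", "arguments": {"series": "5 -0.05 0 0 0 0 0;5 0 0 0 0 0 0"}}

```text
clock: 16.48
tcp_pos: [0.5408, 0.0014, 0.0281]
orientation: [-0.002, -0.0, 1.0, 0.0]
wrist_force: [-4.8, 0.3, 6.4]
finger_gap: 0.013
```

```bash
python3 -c "
from h import *
toolshift([.505,.0012,.0281],90)
t=cams.read_camera('top')
crop('t',t,240,160,80,60,8,'t16.png')
"
```

```text
clk 16.48 tcp [0.5408 0.0014 0.0281] gap 0.0130 F [-4.84  0.25  6.41] j [-0.146  0.379 -0.341  0.854 -0.    -0.146]
tool y angle 90.00 tilt z [-3.1e-03  1.0e-04 -1.0e+00]
shift tool cm [ 3.581 -0.017  0.009]
turn about tool z deg 0.0
```

View pics/t16.png

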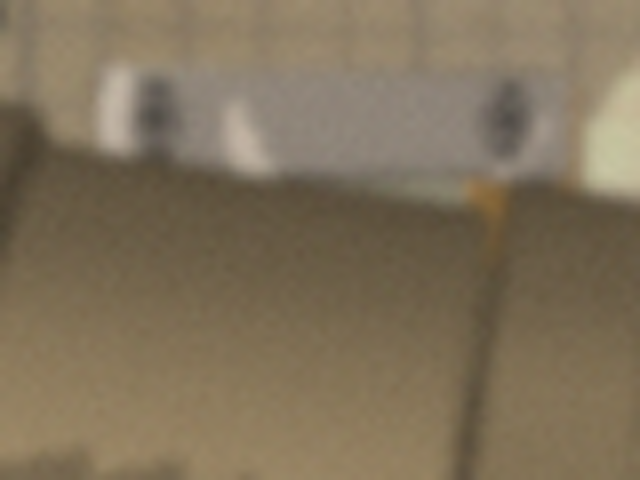

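Call:
{"name": "play_rows", "arguments": {"series": "5 -0.05 0 0 0 0 0;5 0 0 0 0 0 0"}}

```text
clock: 16.77
tcp_pos: [0.5409, 0.0014, 0.0279]
orientation: [-0.002, -0.0, 1.0, 0.0]
wrist_force: [-5.1, 0.1, 6.2]
finger_gap: 0.0131
```

Call:
{"name": "play_rows", "arguments": {"series": "5 -0.05 0 0 0 0 0;5 0 0 0 0 0 0"}}

```text
clock: 17.02
tcp_pos: [0.5409, 0.0014, 0.0278]
orientation: [-0.002, -0.0, 1.0, 0.0]
wrist_force: [-6.5, 0.3, 5.3]
finger_gap: 0.0129
```

Call:
{"name": "play_rows", "arguments": {"series": "5 -0.05 0 0 0 0 0;5 0 0 0 0 0 0"}}

```text
clock: 17.27
tcp_pos: [0.541, 0.0014, 0.0277]
orientation: [-0.003, 0.0, 1.0, 0.0]
wrist_force: [-7.6, 0.9, 7.2]
finger_gap: 0.0135
```

```bash
python3 -c "
from h import *
toolshift([.505,.0012,.0281],90)
s=cams.read_camera('scene')
crop('s',s,270,170,80,60,9,'s17.png')
"
```

```text
clk 17.27 tcp [0.541  0.0014 0.0277] gap 0.0135 F [-7.62  0.88  7.24] j [-0.145  0.381 -0.338  0.856 -0.001 -0.145]
tool y angle 90.00 tilt z [-5.5e-03  1.0e-04 -1.0e+00]
shift tool cm [ 3.596 -0.021 -0.023]
turn about tool z deg -0.0
```

View pics/s17.png

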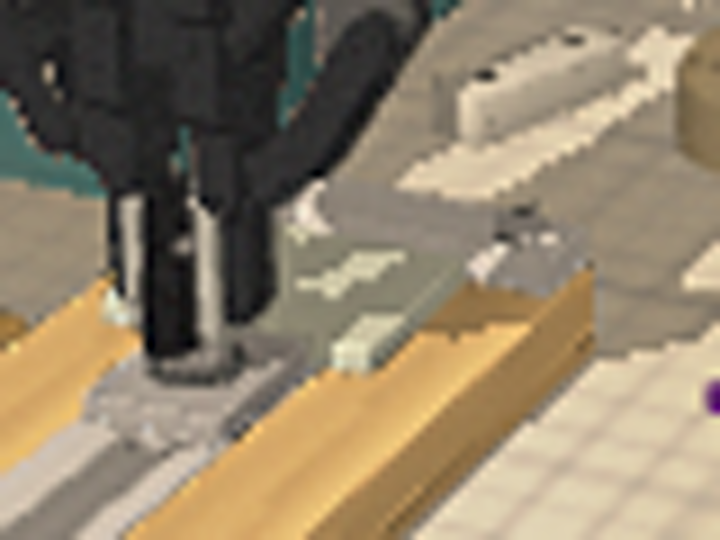

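Call:
{"name": "play_rows", "arguments": {"series": "5 -0.05 0 0 0 0 0;5 0 0 0 0 0 0;5 0 0 0.1 0 0 0;5 0 0 0.1 0 0 0;5 0 0 0 0 0 0"}}

```text
clock: 17.95
tcp_pos: [0.541, 0.0014, 0.0257]
orientation: [-0.003, 0.0, 1.0, 0.0]
wrist_force: [-8.6, -0.7, 8.3]
finger_gap: 0.013
```

Call:
{"name": "play_rows", "arguments": {"series": "5 0 0 0.1 0 0 0;5 0 0 0.05 0 0 0;5 0 0 0 0 0 0"}}

```text
clock: 18.32
tcp_pos: [0.541, 0.0014, 0.0244]
orientation: [-0.003, 0.0, 1.0, -0.0]
wrist_force: [-8.8, -1.1, 9.2]
finger_gap: 0.0135
```

Call:
{"name": "play_rows", "arguments": {"series": "5 0 0 0 0 0 8;5 0 0 0 0 0 8;5 0 0 0 0 0 8;5 0 0 0 0 0 0"}}

```text
clock: 18.82
tcp_pos: [0.541, 0.0014, 0.0244]
orientation: [-0.003, 0.208, 0.978, -0.001]
wrist_force: [-8.7, -0.2, 8.8]
finger_gap: 0.0131
```

```bash
python3 -c "
from h import *
toolshift(None,0); print(get_state()['ft_torque'])
"
```

```text
clk 18.82 tcp [0.541  0.0014 0.0244] gap 0.0131 F [-8.74 -0.2   8.78] j [-0.145  0.386 -0.341  0.85  -0.001  0.275]
tool y angle 65.93 tilt z [-0.0061  0.     -1.    ]
turn about tool z deg 65.93
[-0.0279884   1.8397927  -0.07771299]
```

Call:
{"name": "play_rows", "arguments": {"series": "5 0 0 0 0 0 9;5 0 0 0 0 0 9;5 0 0 0 0 0 9;5 0 0 0 0 0 9;5 0 0 0 0 0 9;5 0 0 0 0 0 9;5 0 0 0 0 0 7;5 0 0 0 0 0 4;5 0 0 0 0 0 0"}}

```text
clock: 19.95
tcp_pos: [0.5411, 0.0015, 0.0245]
orientation: [-0.002, 0.701, 0.713, -0.002]
wrist_force: [-9.0, -0.6, 9.5]
finger_gap: 0.0131
```

```bash
python3 -c "
from h import *
toolshift(None,0); print(get_state()['ft_torque'])
s=cams.read_camera('scene')
crop('s',s,270,170,80,60,9,'s18.png')
"
```

```text
clk 19.95 tcp [0.5411 0.0015 0.0245] gap 0.0131 F [-8.95 -0.58  9.54] j [-1.450e-01  3.850e-01 -3.410e-01  8.500e-01 -1.000e-03  1.409e+00]
tool y angle 0.97 tilt z [-6.e-03  1.e-04 -1.e+00]
turn about tool z deg 0.97
[-0.0171569   1.89365689 -0.01121663]
```

View pics/s18.png

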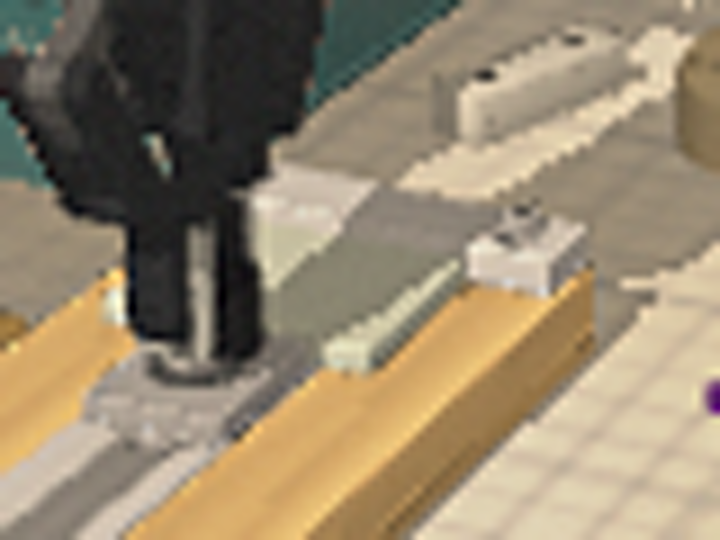

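Call:
{"name": "play_rows", "arguments": {"series": "5 0 0.05 0 0 0 0.5;5 0 0 -0.1 0 0 0;5 0 0 -0.05 0 0 0;5 0 0 0 0 0 0"}}

```text
clock: 20.5
tcp_pos: [0.5411, 0.0015, 0.0257]
orientation: [-0.002, 0.704, 0.71, -0.002]
wrist_force: [-10.1, -0.7, 8.1]
finger_gap: 0.0127
```

Call:
{"name": "play_rows", "arguments": {"series": "5 0 0 -0.05 0 0 0;5 0 0 0 0 0 0"}}

```text
clock: 20.75
tcp_pos: [0.5411, 0.0015, 0.0261]
orientation: [-0.003, 0.704, 0.71, -0.002]
wrist_force: [-9.6, -0.5, 8.1]
finger_gap: 0.0132
```

Call:
{"name": "play_rows", "arguments": {"series": "5 0 0 -0.05 0 0 0;5 0 0 -0.05 0 0 0;5 0 0 0 0 0 0"}}

```text
clock: 21.12
tcp_pos: [0.5411, 0.0015, 0.0265]
orientation: [-0.003, 0.704, 0.71, -0.003]
wrist_force: [-7.8, -0.8, 2.8]
finger_gap: 0.0132
```

Call:
{"name": "play_rows", "arguments": {"series": "5 0 0 -0.05 0 0 0;5 0 0 0 0 0 0"}}

```text
clock: 21.38
tcp_pos: [0.5411, 0.0015, 0.0265]
orientation: [-0.003, 0.704, 0.71, -0.003]
wrist_force: [-7.4, -0.7, -0.7]
finger_gap: 0.0129
```

Call:
{"name": "play_rows", "arguments": {"series": "5 0 -0.05 0 0 0 0;5 0 -0.05 0 0 0 0;5 0 -0.05 0 0 0 0;5 0 0 0 0 0 0"}}

```text
clock: 21.88
tcp_pos: [0.5411, 0.0015, 0.0266]
orientation: [-0.002, 0.704, 0.71, -0.002]
wrist_force: [-4.8, -0.7, -12.7]
finger_gap: 0.0133
```

Call:
{"name": "play_rows", "arguments": {"series": "5 0 -0.03 0.05 0 0 0;5 0 -0.03 0 0 0 0;5 0 0 0 0 0 0"}}

```text
clock: 22.25
tcp_pos: [0.541, 0.0015, 0.0266]
orientation: [-0.002, 0.704, 0.71, -0.001]
wrist_force: [-5.1, -0.8, -11.6]
finger_gap: 0.0132
```

Call:
{"name": "play_rows", "arguments": {"series": "5 0 -0.03 0.05 0 0 0;5 0 0 0.05 0 0 0;5 0 0 0 0 0 0"}}

```text
clock: 22.62
tcp_pos: [0.5411, 0.0015, 0.0266]
orientation: [-0.001, 0.704, 0.71, -0.001]
wrist_force: [-7.3, -0.8, -5.2]
finger_gap: 0.0131
```

Call:
{"name": "play_rows", "arguments": {"series": "5 0 -0.05 0.03 0 0 0;5 0 -0.05 0.02 0 0 0;5 0 0 0 0 0 0"}}

```text
clock: 23.0
tcp_pos: [0.5411, 0.0015, 0.0265]
orientation: [-0.0, 0.704, 0.71, -0.0]
wrist_force: [-5.9, 0.4, -3.4]
finger_gap: 0.0134
```

Call:
{"name": "play_rows", "arguments": {"series": "5 0 -0.05 0.02 0 0 0;5 0 -0.05 0.01 0 0 0;5 0 0 0 0 0 0"}}

```text
clock: 23.38
tcp_pos: [0.5411, 0.0015, 0.0266]
orientation: [0.0, 0.704, 0.71, 0.001]
wrist_force: [-4.4, 0.2, -2.0]
finger_gap: 0.0131
```

Nearly relaxed; open, then rise.

Call:
{"name": "play_rows", "arguments": {"series": "5 0 -0.05 0 0 0 0;12 0 -0.05 0 0 0 0;20 0 0 0 0 0 0;30 0 0 0 0 0 0;40 0 0 0 0 0 0;40 0 0 0 0 0 0"}}

```text
clock: 24.12
tcp_pos: [0.5401, 0.0011, 0.0265]
orientation: [0.0, 0.704, 0.71, 0.0]
wrist_force: [-0.0, 0.5, -0.1]
finger_gap: 0.0337
```

```bash
python3 -c "
from h import *
toolshift(None,0)
s=cams.read_camera('scene')
crop('s',s,260,170,80,60,9,'s19.png')
"
```

```text
clk 24.12 tcp [0.5401 0.0011 0.0265] gap 0.0337 F [-0.03  0.51 -0.14] j [-0.147  0.376 -0.35   0.844 -0.     1.415]
tool y angle 0.50 tilt z [ 9.e-04 -2.e-04 -1.e+00]
turn about tool z deg 0.5
```

View pics/s19.png

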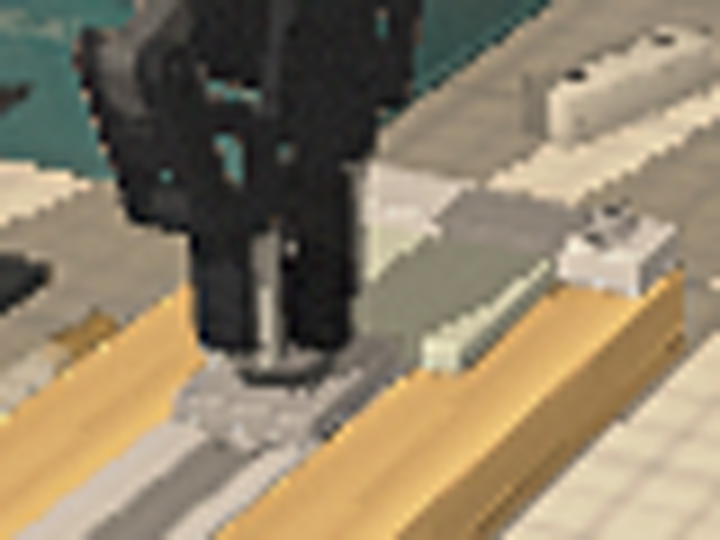

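Released, zero force. Rise clear and move aside for a clean view.

Call:
{"name": "play_rows", "arguments": {"series": "40 0 0 -1 0 0 0;40 0 0 -2 0 0 0;40 0 0 -4 0 0 0;40 0 0 -5 0 0 0;40 0 0 -5 0 0 0;40 -4 -4 0 0 0 0;40 -4 -4 0 0 0 0;40 -4 -4 0 0 0 0;40 0 0 0 0 0 0"}}

```text
clock: 25.3
tcp_pos: [0.4185, -0.1218, 0.1971]
orientation: [0.0, 0.706, 0.708, -0.0]
wrist_force: [0.1, 0.1, 0.7]
finger_gap: 0.0341
```

```bash
python3 -c "
from h import *
toolshift(None,0)
s=cams.read_camera('scene');t=cams.read_camera('top')
cv2.imwrite('pics/sG.png',s[:,:,::-1]);cv2.imwrite('pics/tG.png',t[:,:,::-1])
crop('s',s,260,170,80,60,9,'s20.png');crop('t',t,245,160,75,70,9,'t20.png')
"
```

```text
clk 25.30 tcp [ 0.4185 -0.1218  0.1971] gap 0.0341 F [0.15 0.09 0.73] j [-0.467  0.05  -0.317  1.202 -0.     1.1  ]
tool y angle 0.20 tilt z [ 4.e-04 -7.e-04 -1.e+00]
turn about tool z deg 0.2
```

View pics/s20.png

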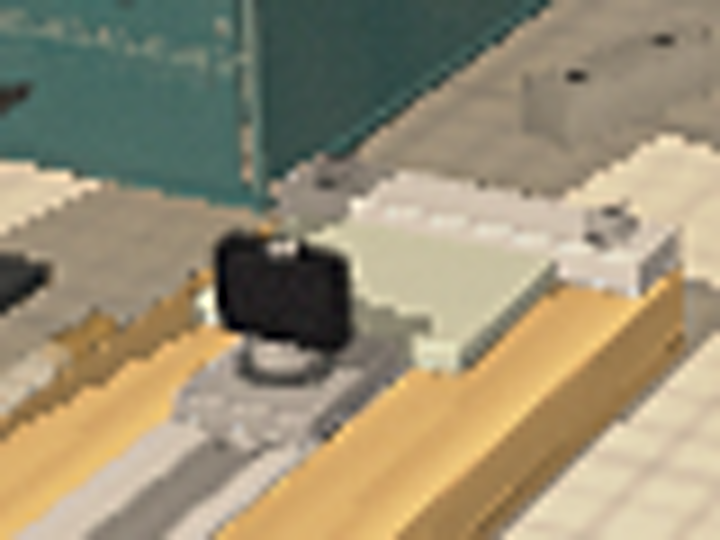

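View pics/t20.png

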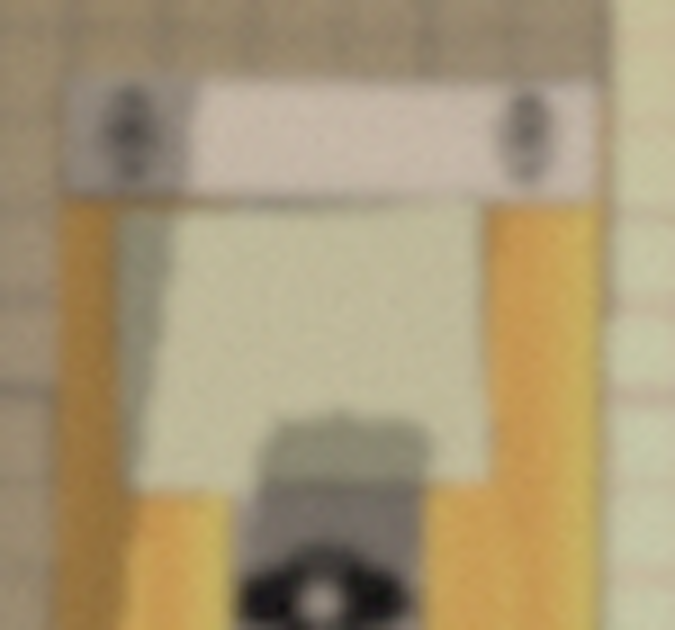

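View pics/sG.png

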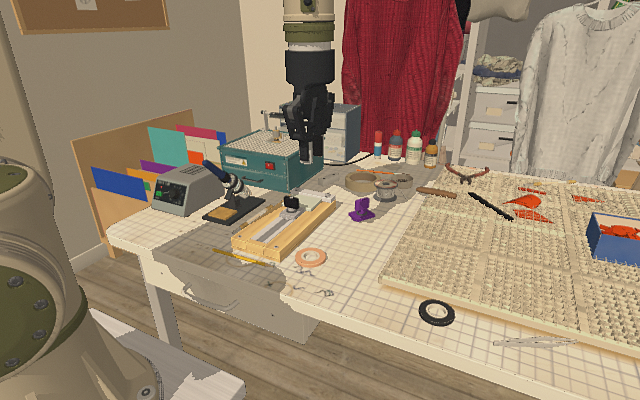

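```bash
python3 -c "
from h import *
t=cv2.imread('pics/tG.png').astype(float); sat=t[:,:,2]-t[:,:,0]
def edge(c0,c1,r0,r1,lev):
    p=sat[r0:r1,c0:c1].mean(1)
    for i in range(len(p)-1):
        if (p[i]-lev)*(p[i+1]-lev)<=0: return r0+i+(lev-p[i])/(p[i+1]-p[i])
L=[(c,edge(c,c+3,210,218,70)) for c in (260,263,266,293,295)]
print(L,[back('top',[(c+1,r)],.034)[0,:2].round(4) for c,r in L])
g=t.mean(2)
for r in range(178,190): print(r,g[r,262:298:3].round(0))
print('shoe col'); 
for r in range(204,232): print(r,g[r,268:278:2].round(0),g[r,284:292:2].round(0))
k=np.argwhere(t[222:234,268:294].max(2)<70)+[222,268]; print('bar cols',k[:,1].min(),k[:,1].max(),'PCA',np.cov((k-k.mean(0)).T).round(2),k.mean(0))
m=k.mean(0)[::-1]; print('knob',back('top',[m],.067))
"
```

```text
[(260, np.float64(214.5121951219512)), (263, np.float64(214.37037037037038)), (266, np.float64(214.48)), (293, np.float64(213.44155844155844)), (295, np.float64(213.18823529411765))] [array([0.5628, 0.0397]), array([0.5631, 0.0339]), array([0.5629, 0.028 ]), array([ 0.5652, -0.0248]), array([ 0.5657, -0.0287])]
178 [121. 143. 178. 180. 181. 180. 180. 182. 181. 178. 181. 182.]
179 [128. 142. 179. 180. 179. 179. 179. 178. 180. 178. 180. 182.]
180 [124. 143. 171. 172. 173. 176. 175. 175. 175. 176. 176. 176.]
181 [113. 132. 155. 157. 158. 158. 160. 159. 163. 166. 169. 172.]
182 [108. 125. 137. 142. 140. 144. 148. 152. 153. 160. 167. 171.]
183 [118. 138. 149. 155. 154. 153. 153. 157. 161. 168. 169. 175.]
184 [129. 157. 168. 171. 171. 166. 166. 169. 171. 171. 177. 174.]
185 [132. 169. 176. 176. 177. 174. 175. 176. 174. 174. 174. 175.]
186 [130. 168. 177. 176. 177. 176. 175. 176. 175. 176. 176. 175.]
187 [130. 171. 177. 174. 175. 177. 177. 174. 174. 174. 176. 177.]
188 [130. 172. 176. 174. 175. 176. 176. 175. 176. 174. 178. 177.]
189 [131. 167. 175. 174. 174. 178. 175. 176. 176. 175. 177. 1
[... 907 characters left out ...]
. 110.]
221 [156. 141. 123. 108.  96.] [ 77.  99. 105. 113.]
222 [156. 139. 115.  93.  77.] [ 56.  82.  98. 115.]
223 [156. 134.  99.  73.  54.] [ 35.  58.  80. 112.]
224 [155. 127.  74.  46.  33.] [ 26.  30.  53. 108.]
225 [156. 128.  53.  29.  30.] [31. 28. 35. 95.]
226 [154. 124.  46.  26.  30.] [37. 20. 35. 81.]
227 [156. 120.  45.  27.  18.] [37. 26. 36. 84.]
228 [155. 127.  59.  30.  31.] [ 36.  35.  55. 101.]
229 [154. 132.  85.  64.  49.] [ 43.  58.  84. 119.]
230 [155. 138. 122. 103.  81.] [ 70. 100. 118. 132.]
231 [157. 142. 141. 132. 113.] [ 99. 128. 140. 142.]
bar cols 272 289 PCA [[ 4.98 -0.79]
 [-0.79 26.71]] [225.61052632 280.37894737]
knob [[0.54134799 0.00073266 0.067     ]]
```

```bash
python3 -c "
from ov import *
im=cv2.imread('pics/sG.png'); off=np.array([274,190]); s=16
b=cv2.resize(im[190:222,274:310],None,fx=s,fy=s,interpolation=cv2.INTER_CUBIC)
o=[b]
for yaw in (0,.065):
    c=b.copy(); box('scene',c,(.541,.0014),.05,.04,.026,.034,off,s,yaw); o.append(c)
    print((proj('scene',[(.541,.0014,.034)])-off)*s)
cv2.imwrite('pics/ov4.png',cv2.resize(np.hstack(o[1:]),(800,356)));cv2.imwrite('pics/ov5.png',b)
"
```

```text
[[282.01629066 330.66890053]]
[[282.01629066 330.66890053]]
```

View pics/ov4.png

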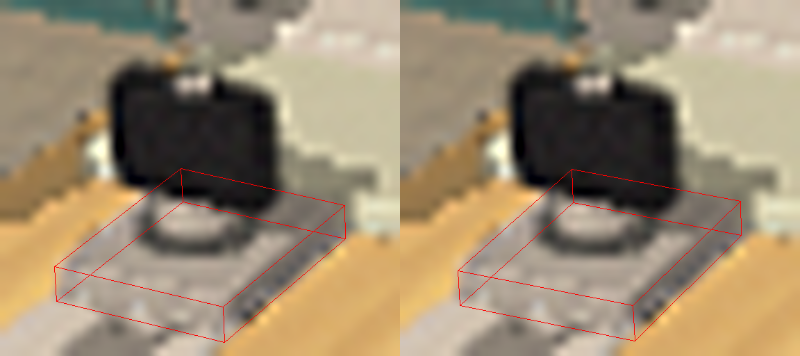

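View pics/ov5.png

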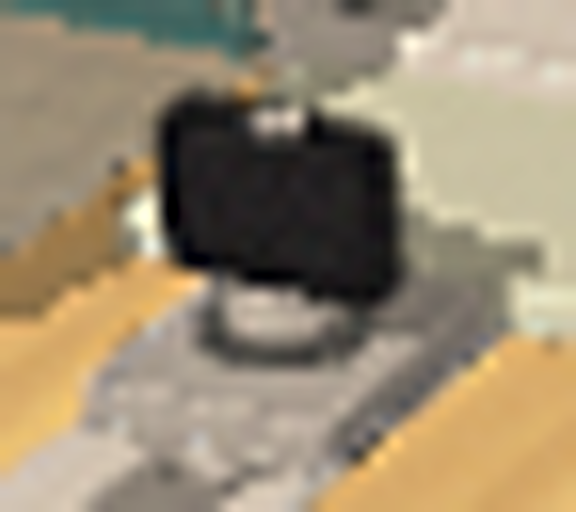

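Call:
{"name": "play_rows", "arguments": {"series": "40 4 4 0 0 0 0;40 4 4 0 0 0 0;40 4.3 4.2 0 0 0 0;40 0 0 5 0 0 0;40 0 0 5 0 0 0;40 0 0 4 0 0 0;40 0 0 0 0 0 0;40 0 0 0 0 0 0"}}

```text
clock: 26.4
tcp_pos: [0.5429, 0.0049, 0.0575]
orientation: [0.001, 0.703, 0.711, 0.001]
wrist_force: [0.8, -0.2, -0.1]
finger_gap: 0.0342
```

```bash
python3 -c "
from h import *
toolshift([.5411,.0015,.0265],0)
"
```

```text
clk 26.40 tcp [0.5429 0.0049 0.0575] gap 0.0342 F [ 0.79 -0.19 -0.09] j [-0.139  0.349 -0.304  0.917  0.     1.422]
tool y angle 0.58 tilt z [ 0.0017 -0.     -1.    ]
shift tool cm [-0.342 -0.193  3.105]
turn about tool z deg 0.58
```

Call:
{"name": "play_rows", "arguments": {"series": "40 -0.34 -0.2 1 0 0 0;40 0 0 1.5 0 0 0;40 0 0 0.6 0 0 0;40 0 0 0 0 0 0;20 0 0 0 0 0 0;10 0 0 0 0 0 0;5 0 0 0 0 0 0;5 0 0 0 0 0 0;5 0 0 0 0 0 0"}}

```text
clock: 27.52
tcp_pos: [0.5407, 0.0007, 0.0258]
orientation: [0.001, 0.704, 0.71, 0.001]
wrist_force: [2.3, 0.5, 3.1]
finger_gap: 0.0125
```

```bash
python3 -c "
from h import *
toolshift([.5411,.0015,.0215],0)
"
```

```text
clk 27.52 tcp [0.5407 0.0007 0.0258] gap 0.0125 F [2.34 0.45 3.09] j [-0.147  0.377 -0.35   0.841  0.     1.415]
tool y angle 0.51 tilt z [ 2.e-03 -1.e-04 -1.e+00]
shift tool cm [0.077 0.044 0.432]
turn about tool z deg 0.51
```

Call:
{"name": "play_rows", "arguments": {"series": "5 0 0 0.1 0 0 0;5 0 0 0.1 0 0 0;5 0 0 0 0 0 0"}}

```text
clock: 27.9
tcp_pos: [0.5407, 0.0007, 0.0243]
orientation: [0.001, 0.704, 0.71, 0.001]
wrist_force: [1.2, 0.1, 8.3]
finger_gap: 0.0133
```

Call:
{"name": "play_rows", "arguments": {"series": "5 0 0 0.08 0 0 0;5 0 -0.15 0 0 0 0;5 0 -0.15 0 0 0 0;5 0 0 0 0 0 0"}}

```text
clock: 28.4
tcp_pos: [0.5402, 0.0006, 0.0245]
orientation: [0.003, 0.704, 0.71, 0.002]
wrist_force: [5.1, 1.2, 8.3]
finger_gap: 0.0133
```

Call:
{"name": "play_rows", "arguments": {"series": "5 0 -0.15 0.03 0 0 0;5 0 -0.15 0.02 0 0 0;5 0 0 0 0 0 0"}}

```text
clock: 28.78
tcp_pos: [0.5376, 0.0004, 0.0242]
orientation: [0.003, 0.704, 0.71, 0.003]
wrist_force: [5.6, 0.9, 9.3]
finger_gap: 0.013
```

Backed off about 3 mm. Now turn further so the end stop squares the shoe.

Call:
{"name": "play_rows", "arguments": {"series": "5 0 0 0 0 0 1.5;5 0 0 0 0 0 1.5;5 0 0 0 0 0 1;5 0 0 0 0 0 0;5 0 0 0 0 0 0"}}

```text
clock: 29.4
tcp_pos: [0.5365, 0.0002, 0.0238]
orientation: [0.002, 0.728, 0.685, 0.002]
wrist_force: [3.9, -1.2, 9.2]
finger_gap: 0.0133
```

```bash
python3 -c "
from ov import *
toolshift([.5411,.0015,.0215],-2.8); print(get_state()['ft_torque'])
s=cams.read_camera('scene'); cv2.imwrite('pics/sH.png',s[:,:,::-1])
im=cv2.imread('pics/sH.png'); off=np.array([272,190]); s=16
b=cv2.resize(im[190:222,272:308],None,fx=s,fy=s,interpolation=cv2.INTER_CUBIC)
o=[b]
for yaw in (0,.065):
    c=b.copy(); box('scene',c,(.5376,.001),.05,.04,.026,.034,off,s,yaw); o.append(c)
cv2.imwrite('pics/ov6.png',cv2.resize(np.hstack(o[1:]),(800,356)))
"
```

```text
clk 29.40 tcp [5.365e-01 2.000e-04 2.380e-02] gap 0.0133 F [ 3.88 -1.2   9.19] j [-0.149  0.37  -0.368  0.827 -0.     1.483]
tool y angle -3.50 tilt z [ 0.0057 -0.0011 -1.    ]
shift tool cm [0.16  0.449 0.233]
turn about tool z deg -0.7
[-0.18077105 -0.71069024  0.0547409 ]
```

View pics/ov6.png

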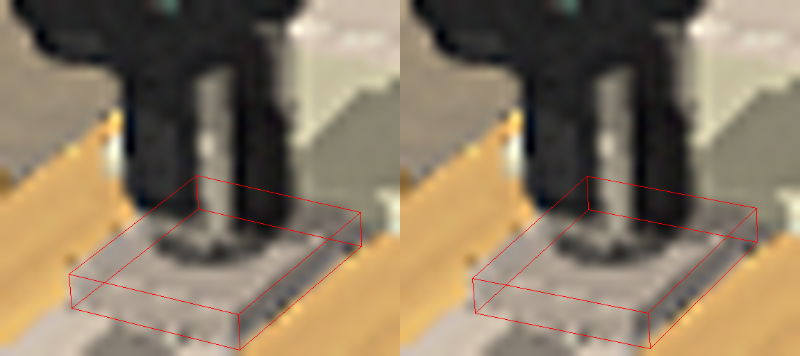

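Call:
{"name": "play_rows", "arguments": {"series": "5 0 0.1 0 0 0 0;5 0 0.1 0 0 0 0;5 0 0.1 0 0 0 0;5 0 0.1 0 0 0 0;5 0 0.1 0 0 0 0;5 0 0 0 0 0 0"}}

```text
clock: 30.2
tcp_pos: [0.5366, 0.0002, 0.0223]
orientation: [-0.001, 0.728, 0.685, -0.001]
wrist_force: [-4.6, -1.6, 10.7]
finger_gap: 0.0131
```

Call:
{"name": "play_rows", "arguments": {"series": "5 0 0.1 0 0 0 0;5 0 0.1 0 0 0 0;5 0 0 0 0 0 0"}}

```text
clock: 30.58
tcp_pos: [0.537, 0.0002, 0.0218]
orientation: [-0.002, 0.728, 0.685, -0.003]
wrist_force: [-7.8, -1.2, 11.6]
finger_gap: 0.0133
```

Call:
{"name": "play_rows", "arguments": {"series": "5 0 0 -0.1 0 0 0;5 0 0.05 -0.05 0 0 0;5 0 0.1 0 0 0 0;5 0 0 0 0 0 0"}}

```text
clock: 31.08
tcp_pos: [0.5386, 0.0004, 0.0232]
orientation: [-0.002, 0.728, 0.685, -0.002]
wrist_force: [-5.8, -0.5, 9.7]
finger_gap: 0.013
```

Call:
{"name": "play_rows", "arguments": {"series": "5 0 0.05 0 0 0 0;5 0 0.05 0 0 0 0;5 0 0.05 0 0 0 0;5 0 0 0 0 0 0"}}

```text
clock: 31.58
tcp_pos: [0.5398, 0.0004, 0.0231]
orientation: [-0.002, 0.728, 0.685, -0.002]
wrist_force: [-7.0, -0.1, 10.5]
finger_gap: 0.0132
```

Call:
{"name": "play_rows", "arguments": {"series": "5 0 0.05 0 0 0 0;5 0 0.05 0 0 0 0;5 0 0 0 0 0 0"}}

```text
clock: 31.95
tcp_pos: [0.5401, 0.0005, 0.0229]
orientation: [-0.003, 0.728, 0.685, -0.003]
wrist_force: [-7.2, 0.7, 10.2]
finger_gap: 0.013
```

```bash
python3 -c "
from h import *
toolshift([.5420,.0015,.0245],-2.8); print(get_state()['ft_torque'])
"
```

```text
clk 31.95 tcp [5.401e-01 5.000e-04 2.290e-02] gap 0.0130 F [-7.19  0.65 10.21] j [-1.470e-01  3.870e-01 -3.440e-01  8.480e-01 -1.000e-03  1.484e+00]
tool y angle -3.49 tilt z [-7.8e-03  2.0e-04 -1.0e+00]
shift tool cm [ 0.116  0.18  -0.165]
turn about tool z deg -0.69
[-0.04256047  1.69508269  0.0567417 ]
```

Call:
{"name": "play_rows", "arguments": {"series": "5 0 0.05 -0.1 0 0 0;5 0 0.05 0 0 0 0;5 0 0 0 0 0 0"}}

```text
clock: 32.33
tcp_pos: [0.5413, 0.0005, 0.0238]
orientation: [-0.003, 0.728, 0.685, -0.003]
wrist_force: [-7.3, 0.2, 9.0]
finger_gap: 0.0131
```

Call:
{"name": "play_rows", "arguments": {"series": "5 0 0.05 0 0 0 0;5 0 0.05 0 0 0 0;5 0 0 0 0 0 0"}}

```text
clock: 32.7
tcp_pos: [0.5421, 0.0006, 0.0238]
orientation: [-0.003, 0.728, 0.685, -0.003]
wrist_force: [-7.6, 0.3, 9.5]
finger_gap: 0.0133
```

Call:
{"name": "play_rows", "arguments": {"series": "5 0 0.05 -0.02 0 0 0;5 0 0.05 0 0 0 0;5 0 0 0 0 0 0"}}

```text
clock: 33.08
tcp_pos: [0.5421, 0.0005, 0.0236]
orientation: [-0.004, 0.728, 0.685, -0.003]
wrist_force: [-8.7, 0.8, 9.1]
finger_gap: 0.013
```

Call:
{"name": "play_rows", "arguments": {"series": "5 0 0.05 -0.02 0 0 0;5 0 0.05 0 0 0 0;5 0 0 0 0 0 0"}}

```text
clock: 33.45
tcp_pos: [0.5422, 0.0006, 0.0235]
orientation: [-0.004, 0.728, 0.685, -0.004]
wrist_force: [-10.7, 1.0, 9.2]
finger_gap: 0.0131
```

```bash
python3 -c "
from ov import *
toolshift([.5420,.0015,.0245],-2.8)
s=cams.read_camera('scene'); cv2.imwrite('pics/sI.png',s[:,:,::-1])
crop('s',s,270,170,75,55,10,'s21.png')
"
```

```text
clk 33.45 tcp [0.5422 0.0006 0.0235] gap 0.0131 F [-10.69   1.03   9.15] j [-1.470e-01  3.920e-01 -3.330e-01  8.560e-01 -1.000e-03  1.485e+00]
tool y angle -3.48 tilt z [-1.130e-02  7.000e-04 -9.999e-01]
shift tool cm [ 0.092 -0.026 -0.096]
turn about tool z deg -0.68
```

View pics/s21.png

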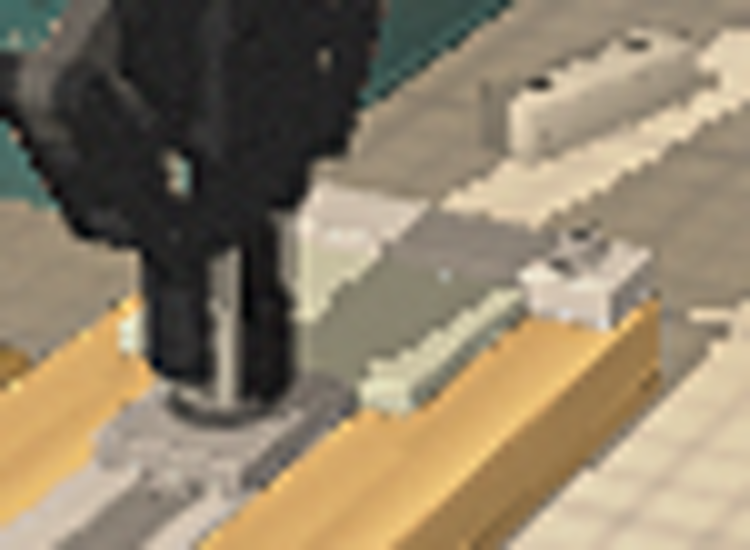

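Call:
{"name": "play_rows", "arguments": {"series": "5 0 0 -0.1 0 0 0;5 0 0 -0.1 0 0 0;5 0 0 0 0 0 0"}}

```text
clock: 33.88
tcp_pos: [0.5422, 0.0006, 0.0254]
orientation: [-0.004, 0.728, 0.685, -0.004]
wrist_force: [-10.2, -0.0, 7.2]
finger_gap: 0.0134
```

Call:
{"name": "play_rows", "arguments": {"series": "5 0 0 -0.05 0 0 0;5 0 0 0 0 0 0"}}

```text
clock: 34.12
tcp_pos: [0.5422, 0.0006, 0.0258]
orientation: [-0.004, 0.728, 0.685, -0.004]
wrist_force: [-10.0, -0.2, 7.5]
finger_gap: 0.0136
```

Call:
{"name": "play_rows", "arguments": {"series": "5 0 0 -0.05 0 0 0;5 0 0 0 0 0 0"}}

```text
clock: 34.38
tcp_pos: [0.5422, 0.0006, 0.0258]
orientation: [-0.004, 0.728, 0.685, -0.004]
wrist_force: [-9.2, -0.5, 3.7]
finger_gap: 0.0129
```

Call:
{"name": "play_rows", "arguments": {"series": "5 0 0 -0.05 0 0 0;5 0 0 0 0 0 0"}}

```text
clock: 34.62
tcp_pos: [0.5421, 0.0006, 0.0258]
orientation: [-0.004, 0.728, 0.685, -0.004]
wrist_force: [-7.9, -0.1, -0.2]
finger_gap: 0.0129
```

Call:
{"name": "play_rows", "arguments": {"series": "5 0 -0.05 0.04 0 0 0;5 0 -0.05 0.04 0 0 0;5 0 -0.05 0.03 0 0 0;5 0 -0.05 0.03 0 0 0;5 0 0 0 0 0 0"}}

```text
clock: 35.25
tcp_pos: [0.5421, 0.0006, 0.0258]
orientation: [-0.003, 0.728, 0.685, -0.003]
wrist_force: [-6.1, -0.0, 5.2]
finger_gap: 0.013
```

Call:
{"name": "play_rows", "arguments": {"series": "5 0 -0.05 0.02 0 0 0;5 0 -0.05 0.02 0 0 0;5 0 -0.05 0.02 0 0 0;5 0 0 0 0 0 0"}}

```text
clock: 35.75
tcp_pos: [0.5421, 0.0005, 0.0258]
orientation: [-0.002, 0.728, 0.685, -0.002]
wrist_force: [-4.3, 0.0, 6.0]
finger_gap: 0.0131
```

Call:
{"name": "play_rows", "arguments": {"series": "5 0 0 -0.06 0 0 0;5 0 -0.05 -0.02 0 0 0;5 0 -0.05 0 0 0 0;5 0 0 0 0 0 0"}}

```text
clock: 36.25
tcp_pos: [0.5421, 0.0006, 0.0259]
orientation: [-0.002, 0.728, 0.685, -0.001]
wrist_force: [-4.5, 1.7, -5.4]
finger_gap: 0.0129
```

Call:
{"name": "play_rows", "arguments": {"series": "5 0 -0.05 0.05 0 0 0;5 0 -0.05 0.02 0 0 0;5 0 -0.05 0.02 0 0 0;5 0 0 0 0 0 0"}}

```text
clock: 36.75
tcp_pos: [0.5421, 0.0005, 0.0259]
orientation: [-0.001, 0.728, 0.685, -0.0]
wrist_force: [-4.4, 2.0, -4.0]
finger_gap: 0.0132
```

Small residual forces; open and retreat.

Call:
{"name": "play_rows", "arguments": {"series": "5 0 -0.05 0.03 0 0 0;12 0 -0.03 0 0 0 0;20 0 0 0 0 0 0;30 0 0 0 0 0 0;40 0 0 0 0 0 0;40 0 0 -1 0 0 0;40 0 0 -2 0 0 0;40 0 0 -4 0 0 0;40 0 0 -5 0 0 0;40 0 0 -5 0 0 0;40 -4 -4 0 0 0 0;40 -4 -4 0 0 0 0"}}

```text
clock: 38.25
tcp_pos: [0.4574, -0.0756, 0.1977]
orientation: [0.002, 0.728, 0.686, 0.001]
wrist_force: [-0.2, -0.5, 0.0]
finger_gap: 0.0343
```

Call:
{"name": "play_rows", "arguments": {"series": "40 -4 -4 0 0 0 0;40 -3 0 0 0 0 0;40 0 0 0 0 0 0"}}

```text
clock: 38.62
tcp_pos: [0.4129, -0.144, 0.197]
orientation: [0.001, 0.73, 0.684, 0.0]
wrist_force: [0.7, 0.8, -0.2]
finger_gap: 0.0343
```

```bash
python3 -c "
from ov import *
toolshift(None,0)
s=cams.read_camera('scene');t=cams.read_camera('top')
cv2.imwrite('pics/sJ.png',s[:,:,::-1]);cv2.imwrite('pics/tJ.png',t[:,:,::-1])
crop('t',t,245,160,75,75,8,'t22.png');crop('s',s,265,170,75,55,10,'s22.png')
t=cv2.imread('pics/tJ.png').astype(float); sat=t[:,:,2]-t[:,:,0]
def cr(p,lev):
    for i in range(len(p)-1):
        if (p[i]-lev)*(p[i+1]-lev)<=0: return i+(lev-p[i])/(p[i+1]-p[i])
L=[(c+1,210+cr(sat[210:219,c:c+3].mean(1),70)) for c in (260,263,266,293,295)]
print(np.round(L,2).tolist(),back('top',L,.034)[:,:2].round(4).tolist())
L=[(294+cr(sat[r:r+4,294:304].mean(0),65),r+1.5) for r in range(186,212,4)]
print(np.round(L,2).tolist(),back('top',L,.034)[:,:2].round(4).tolist())
g=t.mean(2)
for r in range(180,186): print(r,g[r,262:298:3].round(0))
"
```

```text
clk 38.62 tcp [ 0.4129 -0.144   0.197 ] gap 0.0343 F [ 0.75  0.81 -0.19] j [-0.519  0.052 -0.316  1.2   -0.     1.116]
tool y angle -3.70 tilt z [ 0.0021 -0.0014 -1.    ]
turn about tool z deg -3.7
[[261.0, 213.62], [264.0, 212.99], [267.0, 212.8], [294.0, 213.29], [296.0, 213.18]] [[0.5645, 0.0397], [0.5658, 0.0339], [0.5662, 0.0281], [0.5655, -0.0248], [0.5657, -0.0287]]
[[298.86, 187.5], [298.71, 191.5], [298.87, 195.5], [298.87, 199.5], [298.78, 203.5], [298.77, 207.5], [298.37, 211.5]] [[0.6163, -0.0341], [0.6084, -0.0338], [0.6005, -0.0342], [0.5926, -0.0342], [0.5848, -0.0341], [0.5769, -0.0341], [0.569, -0.0334]]
180 [123. 125. 136. 169. 174. 175. 175. 173. 173. 173. 172. 175.]
181 [116. 115. 134. 161. 158. 162. 167. 163. 163. 163. 165. 168.]
182 [114. 113. 137. 161. 159. 164. 165. 164. 160. 162. 164. 164.]
183 [123. 124. 149. 172. 170. 174. 172. 171. 170. 169. 172. 172.]
184 [126. 129. 158. 175. 174. 172. 177. 177. 175. 175. 177. 176.]
185 [130. 130. 165. 174. 173. 173. 175. 174. 177. 176. 177. 176.]
```

View pics/t22.png

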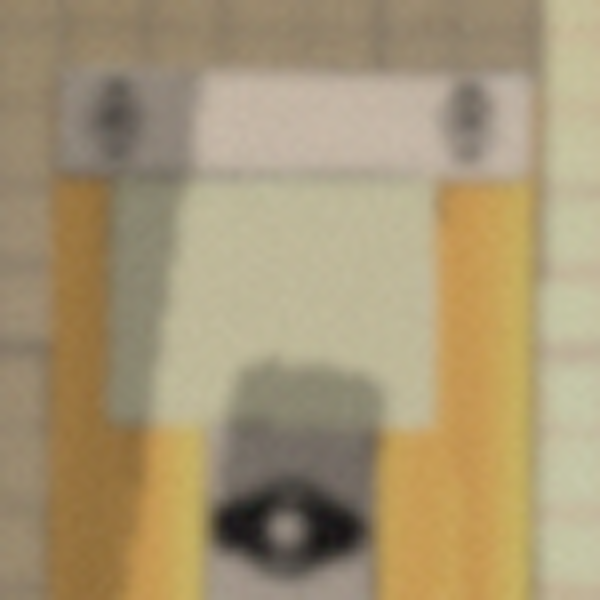

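View pics/s22.png

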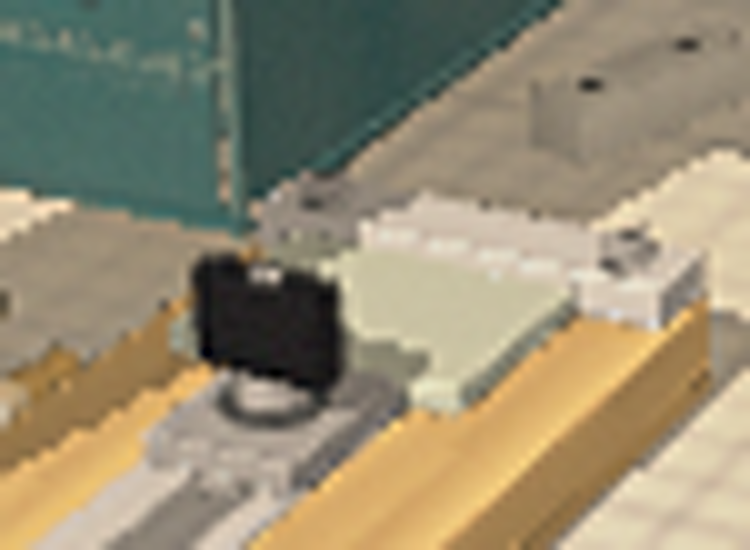

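```bash
python3 -c "
import cv2,numpy as np
cv2.imwrite('pics/cmp.png',np.hstack([cv2.imread('pics/scene0.png')[150:300,180:440],cv2.imread('pics/sJ.png')[150:300,180:440]]))"
```

```text
(no output)
```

View pics/cmp.png

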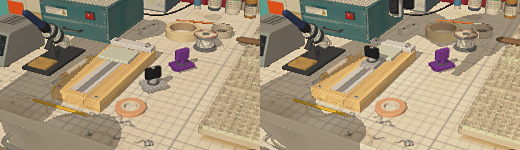

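The before and after pictures match for the bystanders and the purple twin, and the stop is locked in the track. Handing in.

```bash
python3 -c "
from workcell import workorder; print(workorder.hand_in())"
```

```text
the job is handed in; nothing more can be done
None
```

The stop is locked in the track with the tile home against the fence, and I handed the job in at about 38.6 s of the 61 s allowed. No verdict was reported.

**What I did:** I gripped the black-knobbed stop and lowered it into the slot. I slid it until the tile met the fence, pressed the knob about 5 mm, turned it a quarter turn and let it spring up against the lips.

**Failed check, then mended:** After the first lock the top picture showed the shoe about 0.06 rad askew and the tile 0.04–0.05 rad askew, at the limit. I gripped the knob again, pressed it and backed off about 3 mm. I squared the shoe with the knob's end stop, pushed home again and locked it again.

**Last checks:**
- **Tile:** its side edge is parallel to the track to well within 0.02 rad, and the line at the fence is even.
- **Stop:** the knob bar lies across the track and the head is caught under the lips, with press about 3 mm judged from the tool height.
- **Forces:** the side force at the wrist peaked at about 11 N in the readings, part of it sliding friction. The downward push stayed under 12 N.
- **Robot:** it is clear of everything and reads about zero force.
- **Other things:** in the scene picture the bystanders and the purple look-alike stand where they were; I compared this by eye only.

**Less certain or in disagreement:**
- **Shoe-to-tile gap:** I could not measure it directly. I inferred contact from the push force and from the shoe stopping against the tile.
- **Fingertip height:** in the pictures the fingertips stood about 20 mm above the reported TCP, not 19 mm ahead of it (below it), so I set the grasp height by eye.

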